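# Pack the leaning bar holder full

## Task

Pack the three loose round bars into the leaning blue holder tube with the four that are already there, so that all seven stand side by side in it, one in the middle and six round it. Every bar must be fully home on the floor of the tube, so that the ends are level; the one at the brass spring shoe has to be pushed down. Leave the tin, the wood strip and the tape measure where they are.

Things in the scene. Friction and masses are not known exactly. Their poses are not given: they have to be found in the camera images.
- tube: blue round steel holder tube, fixed on a dark stand, open at its upper end. Origin: centre of its closed lower end; z runs along its axis to the mouth, leaning 25 degrees from vertical towards the robot side; x points away from the robot and up, y is level. Outside diameter 84 mm, inside 76 mm; inner floor at z = 5 mm, mouth at z = 100 mm. Seven 24 mm bars fit with 4 mm play across.
- tube_pack (a point): point on the tube's axis at z = 70 mm (tube frame), where the centre of the middle bar comes to lie. A bar fully home stands 35 mm out of the mouth (upper end at z = 135 mm). The three free places are the upper, far ones (x = 9 to 11, y = +22 or -22 mm, and x = 22 to 24, y = 0 mm, tube frame).
- shoe (a joint): travel of the brass spring shoe, m, outwards along tube x: 0 empty, about 0.006 with a bar in its place, at most 0.0095; spring 3 N at first, 400 N/m. 16 mm wide, inside the far, upper wall; face at x = 28 mm from z = 38 to 78 mm (tube frame), above that it slopes back to the wall at the mouth. A bar there is held too firmly to slide home by its weight: push its end, up to 15 N.
- packed_1_mid (a point): round bar already standing loose in the tube, fully home, at the lowest, near side of the wall (tube -x); bars in the tube shift a little when touched. It is 24 mm in diameter and 130 mm long, both ends alike with a 3.5 mm chamfer, 0.11 to 0.23 kg, pale aluminium. The point is its centre, half-way along; z is its long axis (either end may be up).
- packed_2_mid (a point): round bar already standing loose in the tube, fully home, in the middle, resting on packed_1; bars in the tube shift a little when touched. It is 24 mm in diameter and 130 mm long, both ends alike with a 3.5 mm chamfer, 0.11 to 0.23 kg, pale aluminium. The point is its centre, half-way along; z is its long axis (either end may be up).
- packed_3_mid (a point): round bar already standing loose in the tube, fully home, at the wall on the tube's +y side, beside packed_1; bars in the tube shift a little when touched. It is 24 mm in diameter and 130 mm long, both ends alike with a 3.5 mm chamfer, 0.11 to 0.23 kg, pale aluminium. The point is its centre, half-way along; z is its long axis (either end may be up).
- packed_4_mid (a point): round bar already standing loose in the tube, fully home, at the wall on the tube's -y side, beside packed_1; bars in the tube shift a little when touched. It is 24 mm in diameter and 130 mm long, both ends alike with a 3.5 mm chamfer, 0.11 to 0.23 kg, pale aluminium. The point is its centre, half-way along; z is its long axis (either end may be up).
- bar_a_mid (a point): round bar standing upright on the table, to be packed (any of the free places will do). It is 24 mm in diameter and 130 mm long, both ends alike with a 3.5 mm chamfer, 0.11 to 0.23 kg, pale aluminium. The point is its centre, half-way along; z is its long axis (either end may be up).
- bar_b_mid (a point): round bar standing upright on the table, to be packed (any of the free places will do). It is 24 mm in diameter and 130 mm long, both ends alike with a 3.5 mm chamfer, 0.11 to 0.23 kg, pale aluminium. The point is its centre, half-way along; z is its long axis (either end may be up).
- bar_c_mid (a point): round bar standing upright on the table, to be packed (any of the free places will do). It is 24 mm in diameter and 130 mm long, both ends alike with a 3.5 mm chamfer, 0.11 to 0.23 kg, pale aluminium. The point is its centre, half-way along; z is its long axis (either end may be up).
- antispatter_tin: dark grey round tin with a lid, 74 mm in diameter, 69 mm high, a bystander; origin at the centre of its underside
- wood_offcut: worn, partly charred wooden strip lying flat, 34 x 210 x 14 mm (long axis y), a bystander; origin at the centre of the underside
- tape_measure: yellow and black tape measure, 39 x 79 x 62 mm, a bystander; origin at the centre of the underside
Things that resemble listed ones, but are neither listed nor needed, are in the scene too. What is shaped like the part that bears bar_a_mid but purple or turquoise is not meant.

How it is judged:
By the outcome, as a careful person would: the job done as asked, in the order asked, and still so for the second after the job is handed in, with the robot touching nothing.
It also fails if it takes over 67 s, if anything falls off the work surface, if the arm or the gripper's body presses on something with over 40 N, if the wrist force passes 120 N, or if a joint passes its speed limit or range.

## Robot

A 6-joint arm with a two-finger parallel gripper is mounted at the origin on a cart in front of the work surface, level with it; the furniture and walls round the work are solid. World frame = base frame: x ahead of the robot, y to its left, z up, the work surface at z = 0. Lengths are in mm, angles in rad, forces in N, time in s.
With the tool pointing down it reaches from about 275 to 1000 mm from the base axis. Payload 8.4 kg.
Tool frame: the origin (TCP) lies at the very end of the fingers, on their centre line; the grasp point (between the pads) lies 19 mm behind it; z points along the fingers, y is the direction in which the jaws open and shut (so a half turn about z gives the same grasp; the last joint's range is limited). The gripper opens to 85 mm and grips with 20 to 120 N. Pads are 22 mm wide; open, the fingers measure 114 mm over their backs; the gripper's body (76 mm by 85 mm) begins 54 mm behind the grasp point. The pads swing forward as they close: fully open they stand 13 mm farther back than shut.
Start: joints at [-1.198, 0.353, 1.633, -0, 1.155, -0.002], TCP at [228.803, -581.616, 193.981] pointing down, gripper open.
Joint ranges: [-2.63, 2.63], [-0.92, 2.1], [0.06, 2.66], [-1.3, 4.44], [0, 2.69], [-3.02, 3.02]. Speed limits (rad/s): [2.22, 2.22, 2.79, 3.14, 3.14, 3.14].

## Interface

Orientations are given as [roll, pitch, yaw] about the fixed x, y, z axes, in that order (R = Rz(yaw) Ry(pitch) Rx(roll)).
In Python, from rig import r gives the robot as it stands.
- The arm moves only by the tool jog_arm, never from a script. Its argument "increments" is text: rows parted by semicolons, each of 7 numbers parted by spaces: the shift along the tool's x, y, z in cm, then the turn, a rotation vector about the tool's x, y, z in rad, then the opening, from -1 (shut) to 1 (fully open). A call has exactly 8 rows; each row shifts and turns the commanded pose from where the row before left it, along the tool's axes as they then stand; what a row does not reach is not made up. A row lasts 1/10 s, in which the tool goes at most 50 mm and 8.59 degrees, less where a joint would pass 70% of its speed; a pose out of reach is approached as far as the arm can. A call with a gripper value outside its range is refused whole. The fingers move at their own pace and stop on an object; "squeeze" is the grip in N (left out, the last holds). Time passes only in rows, so rows that do not move let the fingers close, or fill a call up. It gives the time, the measured TCP pose, the force and the opening at its end, in the units of the state.
- r.sense(): the state, without advancing time (a new reading comes with each control period).
- r.grab_frame(name): name is "scene" or "top"; returns the picture (420x560x3 uint8, red, green, blue); there is no depth.
- r.camera_info(name): a dict with "K" (3x3 intrinsics, pixels), "rvec" (rotation vector, rad) and "tvec" (3), from world to camera coordinates, as OpenCV has them. Camera axes: x right, y down, z forward; pixel columns grow to the right and rows downward; lengths in mm; the calibration is good to about 2 mm. A picture is of the moment at which its call begins. camera_info takes no time and is no camera call.
- r.sign_off(): hands the job in, once; it reports no verdict.
The state is a dict: "clock": time; "qpos": joint angles; "qvel": joint speeds; "joint_efforts": joint torques, N m; "eef_pos": TCP position; "tcp_rot": TCP orientation; "contact_force": force on the tool from outside, world axes, zero at the start; "wrist_torque": the same for the moment, N m; "opening": opening from 0.0 (shut) to 1.0 (fully open).
Only numpy, scipy, OpenCV 4.12 (cv2) and the standard library are available. Lean on these libraries where they do the work, as an engineer would, in place of code of your own. Each camera call takes 0.05 s, during which the arm holds its last target.

## Working session

There is one attempt and no reset: what is moved stays moved. The work goes in short steps, Python scripts to look and compute and a tool call to move; the robot and the scene stay as the last step left them, time stands still between calls to the robot, and variables do not carry over. Pictures are saved under pics/ and viewed, and the job is handed in when it is done.

Besides the shell and the picture viewer there is one more tool, called after "Call:" as a command line: name --argument value ..., lists and objects as JSON in quotes. jog_arm: Moves the arm, as the interface text tells. Its arguments: {"type":"object","properties":{"increments":{"type":"string"},"squeeze":{"type":"number"}},"required":["increments"]}

```bash
mkdir -p pics; ls
python3 - <<'E'
from rig import r
import cv2
for n in("scene","top"):
    im=r.grab_frame(n); cv2.imwrite(f"pics/{n}0.png",im[:,:,::-1]); c=r.camera_info(n); print(n,c)
print(r.sense())
E
```

```text
pics
scene {'K': array([[420.59557358,   0.        , 281.35028955],
       [  0.        , 420.59557358, 209.97451914],
       [  0.        ,   0.        ,   1.        ]]), 'rvec': array([ 2.22257153, -0.23403996,  0.10116726]), 'tvec': array([-519.68176214,  129.05538036,  857.27615426])}
top {'K': array([[494.2268768 ,   0.        , 282.72764444],
       [  0.        , 494.2268768 , 208.2747555 ],
       [  0.        ,   0.        ,   1.        ]]), 'rvec': array([ 2.1986666 , -2.13951677,  0.099547  ]), 'tvec': array([   6.0780989 ,  561.33180342, 1267.3487282 ])}
{'clock': 0.1, 'qpos': array([-1.19837453e+00,  3.53575128e-01,  1.63404856e+00,  1.79823809e-05,
        1.15514688e+00, -2.44050511e-03]), 'qvel': array([ 5.37063307e-04, -6.56931144e-04, -2.03184824e-03,  1.84001846e-03,
       -3.50686780e-05, -2.55567819e-04]), 'joint_efforts': array([ 7.84780023e-04, -6.06354547e+01, -3.42819107e+01,  4.14278122e-05,
        3.97952812e-03,  2.38506601e-06]), 'eef_pos': array([ 228.66013447, -581.19010354,  193.34390042]), 'tcp_rot': array([-3.14041478e+00, -1.93173452e-05,  3.74855024e-01]), 'contact_force': array([ 0.6103209 ,  0.13482101, -0.22181341]), 'wrist_torque': array([-0.0259575 ,  0.04217877,  0.05106885]), 'opening': 1.000798185842831}
```

View pics/scene0.png

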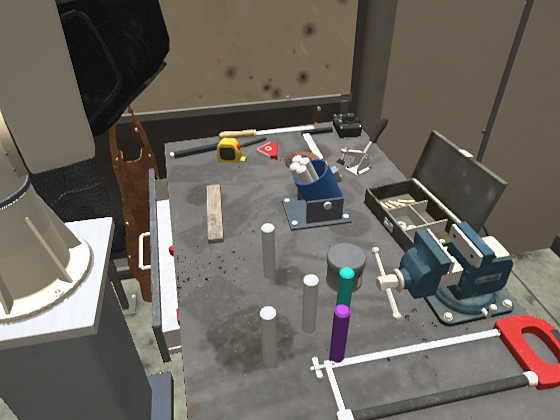

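View pics/top0.png

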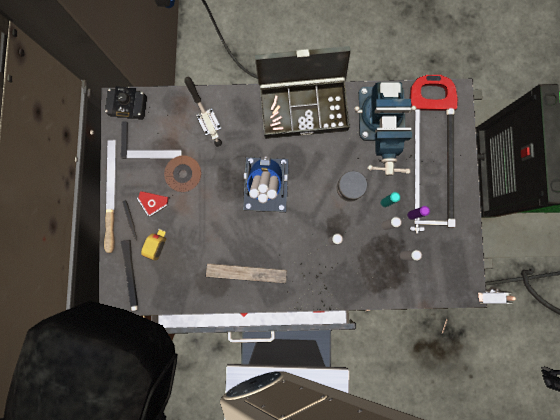

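The scene view shows the white bar tops at (268,229), (311,280) and (268,313), and the tube mouth near (305,165). In the top view the bars are at (337,239), (396,222) and (417,255), and the tube is near (265,180). Next I'll measure these precisely.

```bash
cat > h.py <<'E'
import numpy as np, cv2
from rig import r
from scipy.spatial.transform import Rotation as Ro
def cam(n):
    c=r.camera_info(n); R,_=cv2.Rodrigues(np.array(c['rvec'])); return np.array(c['K']),R,np.array(c['tvec']).ravel()
def ray(n,uv):
    K,R,t=cam(n); d=R.T@np.linalg.inv(K)@np.array([uv[0],uv[1],1.]); return -R.T@t,d/np.linalg.norm(d)
def onplane(n,uv,z):
    o,d=ray(n,uv); return o+d*(z-o[2])/d[2]
def proj(n,P):
    K,R,t=cam(n); p=K@(R@np.array(P,float)+t); return p[:2]/p[2]
def tri(a,b):
    o1,d1=ray("scene",a);o2,d2=ray("top",b)
    A=np.stack([d1,-d2],1); s=np.linalg.lstsq(A,o2-o1,rcond=None)[0]
    p,q=o1+s[0]*d1,o2+s[1]*d2; return (p+q)/2,np.linalg.norm(p-q)
E
python3 - <<'E'
from h import *
T=cv2.imread('pics/top0.png');S=cv2.imread('pics/scene0.png')
def blobs(im,x0,y0,x1,y1,th):
    c=im[y0:y1,x0:x1]; h=cv2.cvtColor(c,cv2.COLOR_BGR2HSV)
    m=((h[...,2]>th)&(h[...,1]<60)).astype(np.uint8)
    n,l,st,ce=cv2.connectedComponentsWithStats(m)
    for i in range(1,n):
        if st[i,4]>25: print(st[i]+[x0,y0,0,0,0],(ce[i]+[x0,y0]).round(1))
print('top');blobs(T,320,190,440,275,170)
print('scene');blobs(S,255,215,330,375,200)
print(cam('scene')[1].T@-cam('scene')[2],cam('top')[1].T@-cam('top')[2])
for b in[(337.5,239),(396,222),(417,255)]: 
    P=onplane('top',b,130);print(P.round(1),proj('scene',P).round(1))
cv2.imwrite('pics/t1.png',cv2.resize(T[140:225,225:310],None,fx=7,fy=7,interpolation=cv2.INTER_CUBIC))
cv2.imwrite('pics/s1.png',cv2.resize(S[130:240,265:365],None,fx=5.4,fy=5.4,interpolation=cv2.INTER_CUBIC))
E
```

```text
top
[415 190   5  19  75] [416.5 198.7]
[391 217  10  10  77] [395.6 221.6]
[410 218  30  15 151] [423.2 224.4]
[333 234   9  10  75] [337.  238.6]
[412 250  10  10  74] [416.1 254.8]
scene
[261 223  13   9  90] [267.3 227.3]
[304 274  15  12 139] [310.6 279.6]
[260 306  16  14 173] [267.6 312.6]
[310 357  20  18 183] [320.2 365.8]
[ 393.05480857 -691.3211989   623.88279924] [ 435.8519086    13.0013008  1315.73827779]
[ 480.6 -112.5  130. ] [266.2 226.6]
[ 525.2 -252.2  130. ] [309.6 278.6]
[ 447.7 -302.6  130. ] [266.9 312.2]
```

View pics/t1.png

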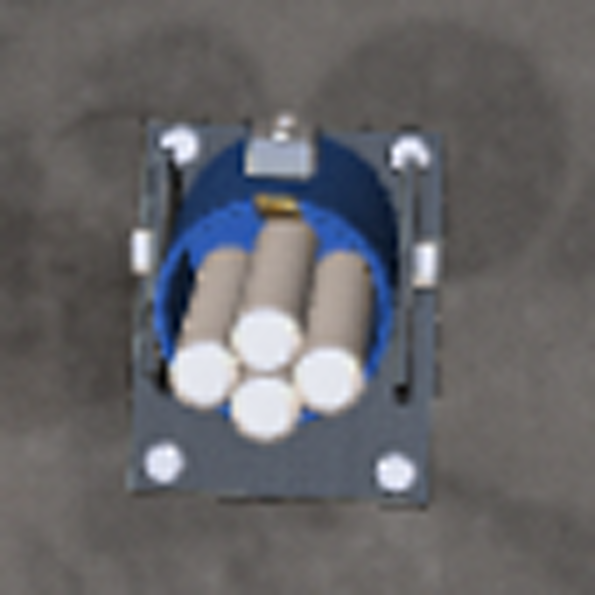

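View pics/s1.png

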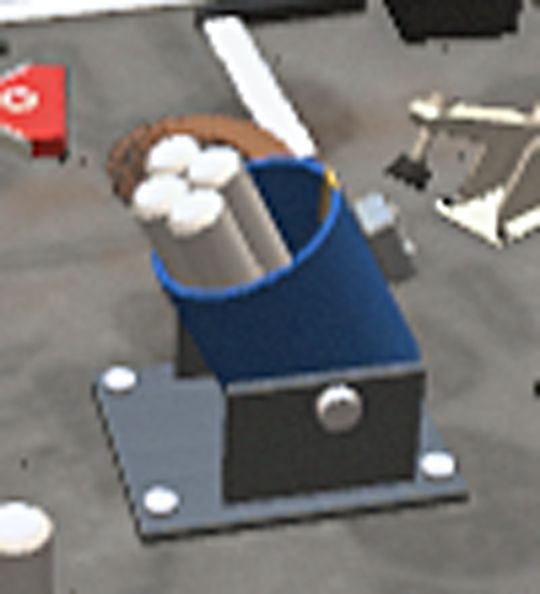

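Run:
```python
from h import *
t=lambda p:((p[0]+.5)/7-.5+225,(p[1]+.5)/7-.5+140)
s=lambda p:((p[0]+.5)/5.4-.5+265,(p[1]+.5)/5.4-.5+130)
TT={1:(264,407),2:(267,338),3:(204,372),4:(328,378)}
SS={1:(162,195),2:(214,166),3:(173,155),4:(197,212)}
C={}
for i in TT:
    P,e=tri(s(SS[i]),t(TT[i]));C[i]=P;print(i,P.round(1),e.round(2))
B=[onplane('top',t(p),10) for p in[(180,145),(410,153),(163,462),(396,472)]]
for b in B:print(b.round(1))
d=(B[0]-B[2])+(B[1]-B[3]);print('yaw',np.degrees(np.arctan2(d[1],d[0])), 'w', np.degrees(np.arctan2(*( [-1,1]*((B[0]-B[1])+(B[2]-B[3]))[:2]))))
for a,b in[((267.3,227.3),(337,238.6)),((310.6,279.6),(395.6,221.6)),((267.6,312.6),(416.1,254.8))]:
    P,e=tri(a,b);print(P.round(1),e.round(2),onplane('top',b,130).round(1),onplane('scene',a,130).round(1))
th=np.radians(25)
for i in C:print(i,(C[i]-C[2]).round(1))
```

```text
1 [575.4  70.4 135.6] 1.7
2 [597.2  69.6 146.8] 0.51
3 [585.6  91.1 140.9] 0.27
4 [585.1  48.6 139.7] 0.7
[689.5 112.   10. ]
[688.7  23.8  10. ]
[567.3 114.3  10. ]
[565.9  25.8  10. ]
yaw -1.000326462311197 w -0.7045650259299219
[ 482.2 -111.6  127.4] 1.02 [ 481.5 -111.2  130. ] [ 482.2 -114.7  130. ]
[ 526.7 -251.9  127. ] 0.56 [ 526.2 -251.2  130. ] [ 526.2 -254.6  130. ]
[ 448.5 -301.3  127.1] 0.69 [ 448.1 -300.5  130. ] [ 448.5 -303.6  130. ]
1 [-21.8   0.7 -11.2]
2 [0. 0. 0.]
3 [-11.6  21.5  -5.9]
4 [-12.2 -21.   -7.1]
```

```bash
cat >> h.py <<'E'
YAW=np.radians(-0.9); TH=np.radians(25)
def Rt(tilt=0,yaw=0): # tool rotation: tilt 0 = down, tilt=TH -> along -tube z
    return (Ro.from_euler('z',yaw)*Ro.from_euler('y',-tilt)*Ro.from_euler('x',np.pi))
def st():
    s=r.sense(); return np.array(s['eef_pos']),Ro.from_euler('xyz',s['tcp_rot']),s
def plan(wps,start=None,v=45):
    """wps: (pos,Rot,n or None); prints rows in tool axes"""
    p,R,s=st()
    if start: p,R=start
    k=0
    for q,Q,n in wps:
        q=np.array(q,float); rv=(R.inv()*Q).as_rotvec()
        if n is None: n=max(1,int(np.ceil(max(np.linalg.norm(q-p)/v,np.linalg.norm(rv)/.14))))
        print('->',q.round(1),n)
        for i in range(n):
            d=(R.inv().apply((q-p)/n))/10
            print('  ',*(d.round(2)),*((rv/n).round(3)));
            R=R*Ro.from_rotvec(rv/n)
        p=q
E
python3 - <<'E'
from h import *
for b in[(424,211),(395,198)]:print(onplane('top',b,130).round(1))
plan([((310,-430,245),Rt(),None),((482,-113,245),Rt(),None),((482,-113,95),Rt(),None)])
E
```

```text
[ 553.6 -319.3  130. ]
[ 583.2 -249.5  130. ]
-> [ 310. -430.  245.] 4
   3.28 -2.77 -1.29 -0.0 0.0 0.094
   3.0 -3.07 -1.29 -0.0 0.0 0.094
   2.7 -3.34 -1.29 -0.0 0.0 0.094
   2.38 -3.57 -1.29 -0.0 0.0 0.094
-> [ 482. -113.  245.] 9
   1.91 -3.52 -0.0 -0.0 -0.0 0.0
   1.91 -3.52 -0.0 -0.0 -0.0 0.0
   1.91 -3.52 -0.0 -0.0 -0.0 0.0
   1.91 -3.52 -0.0 -0.0 -0.0 0.0
   1.91 -3.52 -0.0 -0.0 -0.0 0.0
   1.91 -3.52 -0.0 -0.0 -0.0 0.0
   1.91 -3.52 -0.0 -0.0 -0.0 0.0
   1.91 -3.52 -0.0 -0.0 -0.0 0.0
   1.91 -3.52 -0.0 -0.0 -0.0 0.0
-> [ 482. -113.   95.] 4
   -0.0 -0.0 3.75 0.0 -0.0 0.0
   -0.0 -0.0 3.75 0.0 -0.0 0.0
   -0.0 -0.0 3.75 0.0 -0.0 0.0
   -0.0 -0.0 3.75 0.0 -0.0 0.0
```

Call:
jog_arm --increments "3.28 -2.77 -1.29 0 0 0.094 0.5; 3 -3.07 -1.29 0 0 0.094 0.5; 2.7 -3.34 -1.29 0 0 0.094 0.5; 2.38 -3.57 -1.29 0 0 0.094 0.5; 1.91 -3.52 0 0 0 0 0.5; 1.91 -3.52 0 0 0 0 0.5; 1.91 -3.52 0 0 0 0 0.5; 1.91 -3.52 0 0 0 0 0.5" --squeeze 50

```text
clock: 0.9
eef_pos: [387.1, -288.1, 245.5]
tcp_rot: [-3.141, 0.0, -0.001]
contact_force: [0.4, -0.8, -0.4]
opening: 0.752
```

Call:
jog_arm --increments "1.91 -3.52 0 0 0 0 0.5; 1.91 -3.52 0 0 0 0 0.5; 1.91 -3.52 0 0 0 0 0.5; 1.91 -3.52 0 0 0 0 0.5; 1.91 -3.52 0 0 0 0 0.5; 0 0 0 0 0 0 0.5; 0 0 0 0 0 0 0.5; 0 0 0 0 0 0 0.5"

```text
clock: 1.7
eef_pos: [481.9, -114.4, 245.3]
tcp_rot: [3.141, 0.001, -0.001]
contact_force: [-0.3, 0.0, -0.2]
opening: 0.749
```

Call:
jog_arm --increments "0 -0.1 3 0 0 0 0.5; 0 0 3 0 0 0 0.5; 0 0 3 0 0 0 0.5; 0 0 3 0 0 0 0.5; 0 0 3 0 0 0 0.5; 0 0 0 0 0 0 0.5; 0 0 0 0 0 0 -0.7; 0 0 0 0 0 0 -0.7"

```text
clock: 2.5
eef_pos: [483.5, -113.7, 97.1]
tcp_rot: [3.141, -0.002, -0.002]
contact_force: [-0.3, 0.2, -0.6]
opening: 0.42
```

Run:
```python
from h import *
S=r.grab_frame('scene')[:,:,::-1]
cv2.imwrite('pics/s2.png',cv2.resize(S[120:320,180:400],None,fx=3,fy=3,interpolation=cv2.INTER_CUBIC))
```

```text
(no output)
```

View pics/s2.png

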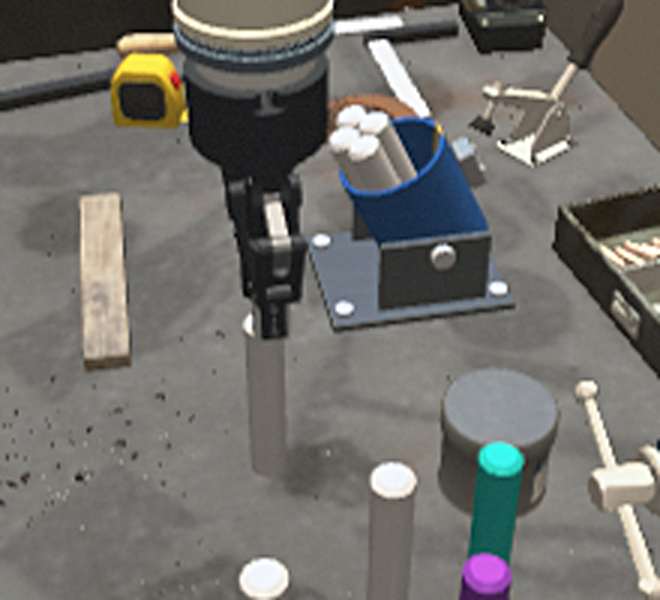

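Call:
jog_arm --increments "-0.25 0 0 0 0 0 -0.2; 0 0 0 0 0 0 -0.2; 0 0 0 0 0 0 -0.9; 0 0 0 0 0 0 -0.9; 0 0 0 0 0 0 -0.9; 0 0 0 0 0 0 -0.9; 0 0 0 0 0 0 -0.9; 0 0 0 0 0 0 -0.9"

```text
clock: 3.35
eef_pos: [480.0, -112.8, 95.6]
tcp_rot: [-3.142, 0.0, -0.001]
contact_force: [0.6, 0.1, -0.3]
opening: 0.049
```

Run:
```python
from h import *
S=r.grab_frame('scene')[:,:,::-1]
cv2.imwrite('pics/s3.png',cv2.resize(S[200:290,230:300],None,fx=6,fy=6,interpolation=cv2.INTER_CUBIC))
```

```text
(no output)
```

View pics/s3.png

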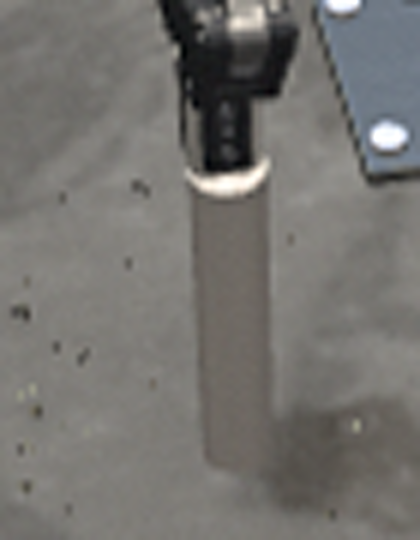

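Run:
```python
from h import *
p,R,s=st(); print(p.round(1),s['qpos'].round(3),s['opening'])
for n in('scene','top'):
    print(n,'tcp',proj(n,p).round(1),'bartop',proj(n,(481.5,-112.5,130)).round(1),'barbot',proj(n,(481.5,-112.5,0)).round(1))
im=r.grab_frame('top')[:,:,::-1]; S=r.grab_frame('scene')[:,:,::-1]
cv2.imwrite('pics/t3.png',cv2.resize(im[130:290,240:440],None,fx=4,fy=4,interpolation=cv2.INTER_CUBIC))
cv2.imwrite('pics/s3b.png',cv2.resize(S[100:300,150:350],None,fx=3,fy=3,interpolation=cv2.INTER_CUBIC))
```

```text
[ 480.  -112.8   95.5] [-0.234  0.276  2.     0.     0.865  1.338] 0.049771830182746425
scene tcp [266.5 240.9] bartop [266.7 226.6] barbot [268.7 276.1]
top tcp [336.2 239.8] bartop [337.5 238.6] barbot [332.3 240.4]
```

View pics/t3.png

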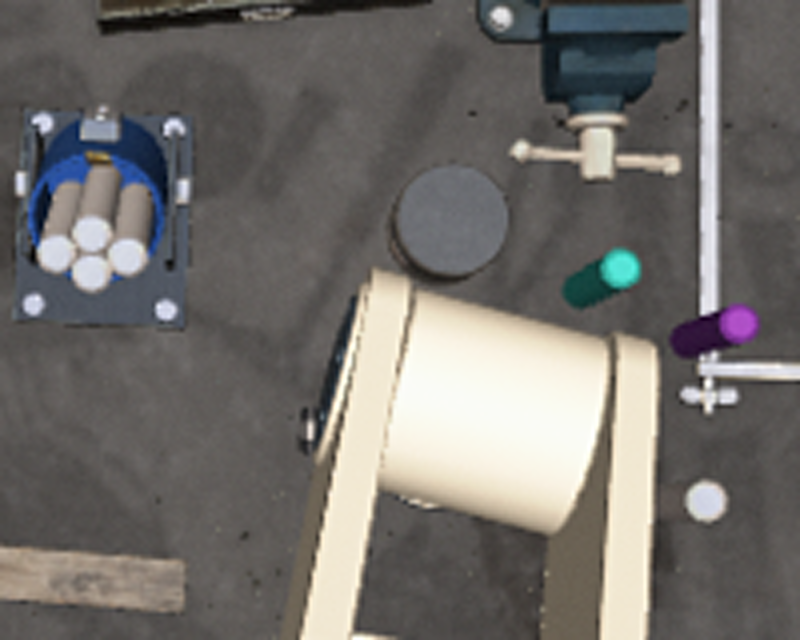

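View pics/s3b.png

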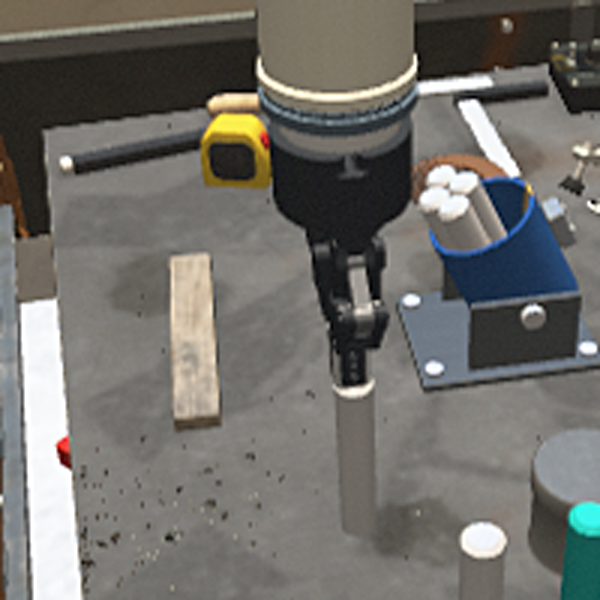

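Run:
```python
from h import *
S=r.grab_frame('scene')[:,:,::-1]; A=cv2.imread('pics/scene0.png')
a=cv2.resize(A[190:290,245:295],None,fx=6,fy=6,interpolation=cv2.INTER_NEAREST)
b=cv2.resize(S[190:290,245:295],None,fx=6,fy=6,interpolation=cv2.INTER_NEAREST)
cv2.imwrite('pics/cmp.png',np.hstack([a,b]))
```

```text
(no output)
```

View pics/cmp.png

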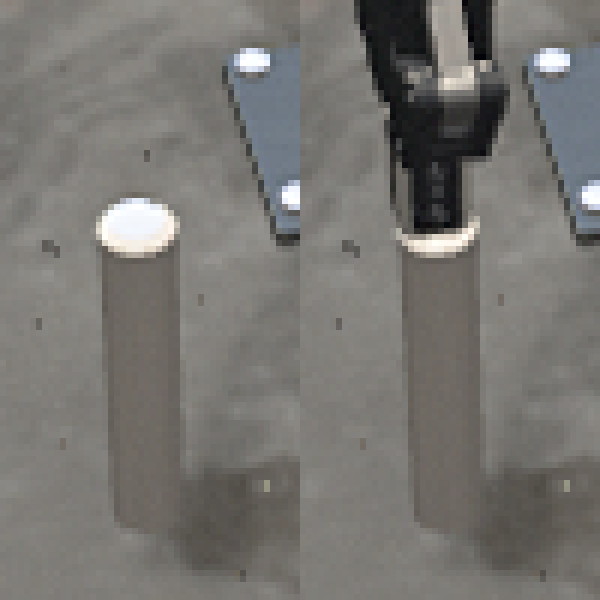

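Run:
```python
from h import *
for z in(128,95.5):
  print(z,[proj('scene',(480,y,z+dz)).round(1) for y,dz in((-113,0),(-127,0),(-155,73),(-151,73),(-113,73))])
```

```text
128 [array([266. , 227.7]), array([267.4, 232.7]), array([269.1, 209.9]), array([268.6, 208.5]), array([264.6, 195.2])]
95.5 [array([266.5, 241. ]), array([267.9, 246. ]), array([269.6, 225.2]), array([269.2, 223.7]), array([265.2, 210.2])]
```

Call:
jog_arm --increments "0 0 -3 0 0 0 -0.9; 0 0 -3 0 0 0 -0.9; -3 0 0 0 0 0 -0.9; -3 0 0 0 0 0 -0.9; 0 0 2 0 0 0 -0.9; 0 0 2 0 0 0 -0.9; 0 0 2 0 0 0 -0.9; 0 0 0 0 0 0 -0.9"

```text
clock: 4.35
eef_pos: [418.2, -112.3, 93.8]
tcp_rot: [-3.141, 0.004, -0.001]
contact_force: [0.4, 0.3, 0.6]
opening: 0.056
```

Run:
```python
from h import *
p,R,s=st(); print(p,s['opening'],proj('scene',p))
S=r.grab_frame('scene')[:,:,::-1]
cv2.imwrite('pics/s4.png',cv2.resize(S[150:290,180:320],None,fx=4.2,fy=4.2,interpolation=cv2.INTER_CUBIC))
```

```text
[ 418.16474945 -112.29780699   93.79395194] 0.05611916440436109 [233.57473658 246.24430838]
```

View pics/s4.png

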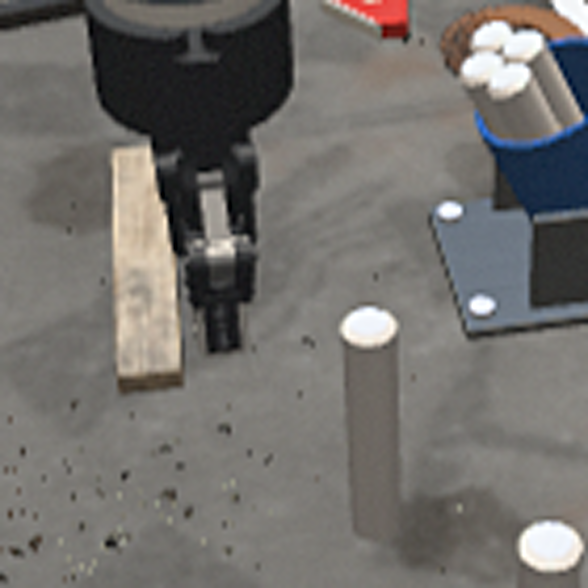

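Call:
jog_arm --increments "0 0 3 0 0 0 -1; 0 0 3 0 0 0 -1; 0 0 2 0 0 0 -1; 0 0 0.5 0 0 0 -1; 0 0 0.2 0 0 0 -1; 0 0 0.2 0 0 0 -1; 0 0 0 0 0 0 -1; 0 0 0 0 0 0 -1"

```text
clock: 5.2
eef_pos: [420.6, -112.9, 7.4]
tcp_rot: [3.141, -0.001, -0.001]
contact_force: [-0.2, -0.9, -0.1]
opening: 0.003
```

Run:
```python
from h import *
p,R,s=st(); print(p,s['opening'],proj('scene',p))
S=r.grab_frame('scene')[:,:,::-1]
cv2.imwrite('pics/s5.png',cv2.resize(S[150:310,180:320],None,fx=3.7,fy=3.7,interpolation=cv2.INTER_CUBIC))
```

```text
[ 420.62448941 -112.93715599    7.35648391] 0.0029266516014315783 [238.32788672 278.47587695]
```

View pics/s5.png

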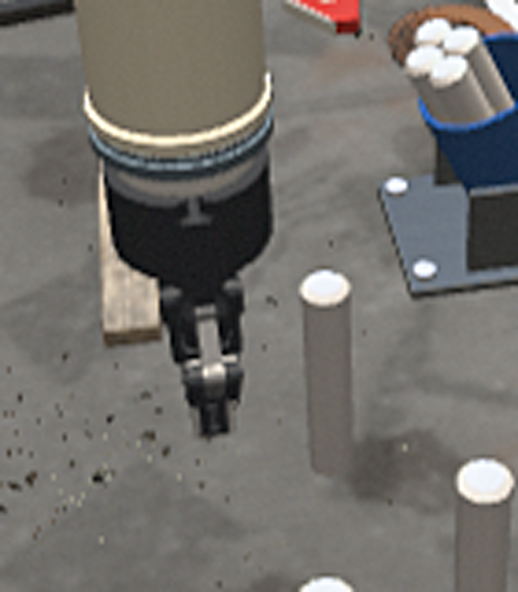

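Call:
jog_arm --increments "0 0 0.4 0 0 0 -1; 0 0 0.2 0 0 0 -1; 0 0 0.1 0 0 0 -1; 0 0 0.1 0 0 0 -1; 0 0 0.1 0 0 0 -1; 0 0 0 0 0 0 -1; 0 0 0 0 0 0 -1; 0 0 0 0 0 0 -1"

```text
clock: 6.05
eef_pos: [420.1, -112.8, -2.4]
tcp_rot: [3.142, -0.0, -0.001]
contact_force: [0.3, 0.4, 0.2]
opening: 0.002
```

Call:
jog_arm --increments "0 0 0.5 0 0 0 -1; 0 0 0.5 0 0 0 -1; 0 0 0.4 0 0 0 -1; 0 0 0.3 0 0 0 -1; 0 0 0.2 0 0 0 -1; 0 0 0.2 0 0 0 -1; 0 0 0.2 0 0 0 -1; 0 0 0.1 0 0 0 -1"

```text
clock: 6.85
eef_pos: [420.0, -112.8, -26.6]
tcp_rot: [-3.142, 0.0, -0.001]
contact_force: [0.2, -0.8, 0.6]
opening: -0.002
```

Call:
jog_arm --increments "0 0 0.1 0 0 0 -1; 0 0 0.1 0 0 0 -1; 0 0 0.1 0 0 0 -1; 0 0 0.1 0 0 0 -1; 0 0 0.1 0 0 0 -1; 0 0 0.1 0 0 0 -1; 0 0 0.1 0 0 0 -1; 0 0 0.1 0 0 0 -1"

```text
clock: 7.65
eef_pos: [420.0, -112.8, -34.5]
tcp_rot: [-3.142, 0.0, -0.001]
contact_force: [0.1, -0.7, 0.5]
opening: 0.003
```

Run:
```python
from h import *
p,R,s=st(); print(p,s['opening'],proj('scene',p),proj('scene',p*[1,1,0]),s['joint_efforts'])
S=r.grab_frame('scene')[:,:,::-1]
cv2.imwrite('pics/s6.png',cv2.resize(S[200:310,190:300],None,fx=5.4,fy=5.4,interpolation=cv2.INTER_CUBIC))
```

```text
[ 419.98574211 -112.75033895  -34.510569  ] 0.0026773403104654613 [239.49365293 292.61559611] [238.26447541 281.00902322] [ 2.11384613e-04 -4.81738114e+01 -1.50936985e+01  1.75588962e-04
  4.09437250e-02 -1.45035489e-05]
```

View pics/s6.png

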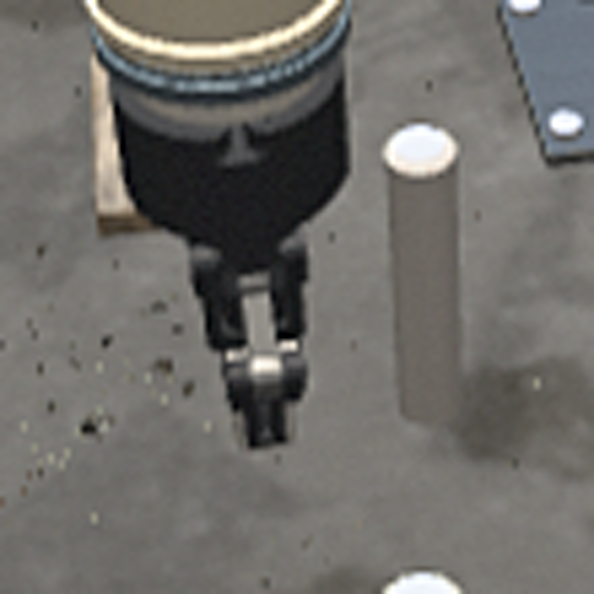

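Call:
jog_arm --increments "0 0 0.05 0 0 0 -1; 0 0 0.05 0 0 0 -1; 0 0 0.05 0 0 0 -1; 0 0 0.05 0 0 0 -1; 0 0 0.05 0 0 0 -1; 0 0 0.05 0 0 0 -1; 0 0 0.05 0 0 0 -1; 0 0 0.05 0 0 0 -1"

```text
clock: 8.5
eef_pos: [420.1, -112.8, -37.4]
tcp_rot: [3.142, 0.0, -0.001]
contact_force: [-7.2, 1.9, 36.1]
opening: 0.002
```

Run:
```python
from h import *
plan([((420,-113,120),Rt(),4),((480.5,-113,120),Rt(),2)])
```

```text
-> [ 420. -113.  120.] 4
   -0.0 0.01 -3.93 0.0 0.0 -0.0
   -0.0 0.01 -3.93 0.0 0.0 -0.0
   -0.0 0.01 -3.93 0.0 0.0 -0.0
   -0.0 0.01 -3.93 0.0 0.0 -0.0
-> [ 480.5 -113.   120. ] 2
   3.02 0.0 0.0 0.0 -0.0 0.0
   3.02 0.0 0.0 0.0 -0.0 0.0
```

Call:
jog_arm --increments "0 0 -3 0 0 0 -0.3; 0 0 -4.5 0 0 0 0; 0 0 -4.5 0 0 0 0.3; 0 0 -4.5 0 0 0 0.3; 2 0 -1 0 0 0 0.3; 2 0 0 0 0 0 0.3; 2 0 0 0 0 0 0.3; 0 0 0 0 0 0 0.3"

```text
clock: 9.3
eef_pos: [482.3, -113.0, 137.0]
tcp_rot: [3.141, -0.002, -0.001]
contact_force: [0.1, -0.0, 0.4]
opening: 0.649
```

Call:
jog_arm --increments "0.1 0 2.5 0 0 0 0.3; 0 0 2.5 0 0 0 0.3; 0 0 2 0 0 0 0.3; 0 0 0.9 0 0 0 0.3; 0 0 0 0 0 0 -0.2; 0 0 0 0 0 0 -0.7; 0 0 0 0 0 0 -0.9; 0 0 0 0 0 0 -0.9"

```text
clock: 10.1
eef_pos: [481.6, -112.9, 58.4]
tcp_rot: [3.141, -0.001, -0.001]
contact_force: [0.9, 0.8, 1.4]
opening: 0.261
```

Call:
jog_arm --increments "0 0 0 0 0 0 -0.9; 0 0 0 0 0 0 -0.9; 0 0 -1 0 0 0 -0.9; 0 0 -3 0 0 0 -0.9; 0 0 -4 0 0 0 -0.9; 0 0 -4 0 0 0 -0.9; 0 0 -4 0 0 0 -0.9; 0 0 0 0 0 0 -0.9"

```text
clock: 10.9
eef_pos: [484.0, -113.6, 223.4]
tcp_rot: [3.139, -0.009, -0.001]
contact_force: [0.7, -1.1, -1.6]
opening: 0.259
```

Run:
```python
from h import *
p,R,s=st(); print(p,s['opening'])
S=r.grab_frame('scene')[:,:,::-1]
cv2.imwrite('pics/s7.png',cv2.resize(S[130:290,200:360],None,fx=3.7,fy=3.7,interpolation=cv2.INTER_CUBIC))
```

```text
[ 484.00938772 -113.63457921  223.35958924] 0.25924068273987094
```

View pics/s7.png

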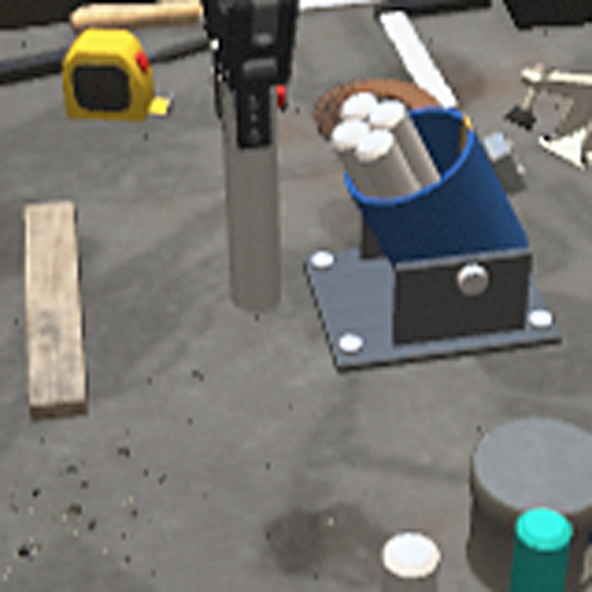

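```bash
cat >> h.py <<'E'
RT=Ro.from_euler('z',YAW)*Ro.from_euler('y',-TH)
_C={1:[575.4,70.4,135.6],2:[597.2,69.6,146.8],3:[585.6,91.1,140.9],4:[585.1,48.6,139.7]}
_X={1:(-26,0,135),2:(-2,0,135),3:(-14.9,21.3,135),4:(-14.9,-21.3,135)}
BIAS=np.array([-1,-1,2.7])
O=np.mean([np.array(_C[i])-RT.apply(_X[i]) for i in _C],0)+BIAS
def tube(x): return O+RT.apply(x)
def eef_for(x,below,tilt=TH):  # eef so that bar bottom (below mm along tool z) at tube point x
    return tube(x)-below*Rt(TH,YAW).apply([0,0,1])
E
python3 - <<'E'
from h import *
print(O, [ (np.array(_C[i])-RT.apply(_X[i])).round(1) for i in _C],RT.as_matrix().round(3))
for i,j in((0,0),(0,90)): pass
# check mouth rim projection
T=cv2.imread('pics/top0.png');S=cv2.imread('pics/scene0.png')
for n,im in(('top',T),('scene',S)):
    im=im.copy()
    for a in np.arange(0,360,10):
        for rr in(42,):
            u=proj(n,tube((rr*np.cos(np.radians(a)),rr*np.sin(np.radians(a)),100))-BIAS)
            im=im if False else im
            cv2.circle(im,tuple(int(round(k*16)) for k in u),8,(0,255,255),-1,shift=4)
    c=proj(n,tube((0,0,100))).astype(int); k=im[c[1]-40:c[1]+40,c[0]-40:c[0]+40]
    cv2.imwrite(f'pics/rim_{n}.png',cv2.resize(k,None,fx=6,fy=6,interpolation=cv2.INTER_NEAREST))
q=eef_for((13.5,20,175),58.4);print(q)
plan([((484,-113,260),Rt(),1),(q,Rt(TH,YAW),None)])
E
python3 -c "
import cv2,numpy as np
cv2.imwrite('pics/rim.png',cv2.resize(np.hstack([cv2.imread('pics/rim_top.png'),cv2.imread('pics/rim_scene.png')]),(800,400)))"
```

```text
Traceback (most recent call last):
NameError: name '_C' is not defined
[ WARN:0@0.019] global loadsave.cpp:275 findDecoder imread_('pics/rim_top.png'): can't open/read file: check file path/integrity
[ WARN:0@0.020] global loadsave.cpp:275 findDecoder imread_('pics/rim_scene.png'): can't open/read file: check file path/integrity
Traceback (most recent call last):
cv2.error: OpenCV(4.12.0) :-1: error: (-5:Bad argument) in function 'resize'
> Overload resolution failed:
>  - src data type = object is not supported
>  - Expected Ptr<cv::UMat> for argument 'src'
```

```bash
sed -i 's/_C\b/CC/g;s/_X\b/XX/g' h.py
python3 - <<'E'
from h import *
print(O, [ (np.array(CC[i])-RT.apply(XX[i])).round(1) for i in CC])
T=cv2.imread('pics/top0.png');S=cv2.imread('pics/scene0.png')
out=[]
for n,im in(('top',T),('scene',S)):
    c=proj(n,tube((0,0,100))).astype(int); k=cv2.resize(im[c[1]-33:c[1]+33,c[0]-33:c[0]+33],None,fx=6,fy=6,interpolation=cv2.INTER_CUBIC)
    for a in np.arange(0,360,10):
        u=proj(n,tube((42*np.cos(np.radians(a)),42*np.sin(np.radians(a)),100))-BIAS)
        w=(u-c+33+.5)*6-.5; cv2.circle(k,tuple(int(round(x)) for x in w),2,(0,255,255),-1)
    out.append(k)
cv2.imwrite('pics/rim.png',np.hstack(out))
q=eef_for((13.5,20,175),58.4);print(q)
plan([((484,-113,260),Rt(),1),(q,Rt(TH,YAW),None)])
E
```

```text
[654.96595867  67.82313777  27.20528263] [array([656. ,  69.1,  24.2]), array([656.1,  68.7,  25.3]), array([655.8,  68.7,  24.8]), array([656. ,  68.8,  23.6])]
[568.8868173   89.17784464 244.44286666]
-> [ 484. -113.  260.] 1
   0.17 -0.02 -3.96 0.001 -0.005 -0.001
-> [568.9  89.2 244.4] 5
   1.7 -4.04 0.31 -0.001 0.087 0.003
   1.65 -4.05 0.45 -0.001 0.087 0.003
   1.59 -4.05 0.59 -0.001 0.087 0.003
   1.52 -4.06 0.73 -0.001 0.087 0.003
   1.44 -4.06 0.85 -0.001 0.087 0.003
```

View pics/rim.png

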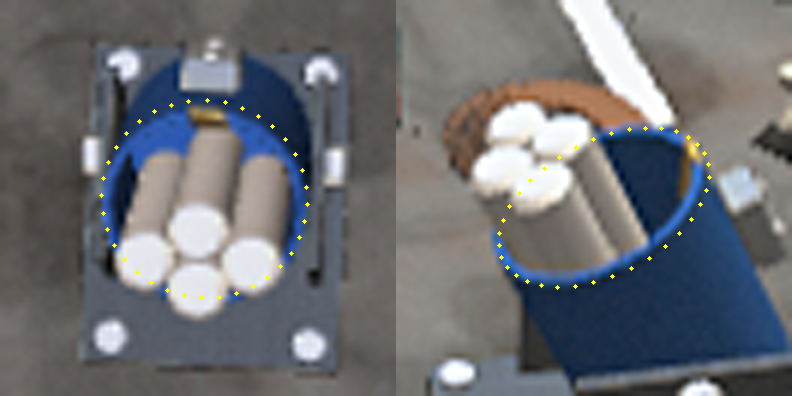

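Call:
jog_arm --increments "0.17 0 -4 0 0 0 -0.9; 1.7 -4.04 0.31 0 0.087 0.003 -0.9; 1.65 -4.05 0.45 0 0.087 0.003 -0.9; 1.59 -4.05 0.59 0 0.087 0.003 -0.9; 1.52 -4.06 0.73 0 0.087 0.003 -0.9; 1.44 -4.06 0.85 0 0.087 0.003 -0.9; 0 0 0 0 0 0 -0.9; 0 0 0 0 0 0 -0.9"

```text
clock: 11.75
eef_pos: [565.7, 90.0, 240.1]
tcp_rot: [-3.14, -0.431, -0.014]
contact_force: [-0.2, -0.4, -2.7]
opening: 0.261
```

Run:
```python
from h import *
p,R,s=st(); print(p,s['tcp_rot'],Rt(TH,YAW).as_euler('xyz'),s['opening'])
b=p+58.4*R.apply([0,0,1]); tz=R.apply([0,0,1])
for n,bb in(('H1',b),('H2',b+[15.6,0,3.5])):
    print(n,'bottom',proj('scene',bb-BIAS).round(1),proj('top',bb-BIAS).round(1),'mid',proj('scene',bb-BIAS-60*tz).round(1))
for n in('scene','top'):
    S=r.grab_frame(n)[:,:,::-1]; c=proj(n,b).astype(int)
    print(n,c-[45,45])
    cv2.imwrite(f'pics/{n}8.png',cv2.resize(S[c[1]-45:c[1]+45,c[0]-45:c[0]+45],None,fx=6,fy=6,interpolation=cv2.INTER_CUBIC))
```

```text
[565.70710861  90.01398993 240.09789814] [-3.13951476 -0.43058446 -0.01365301] [ 3.14159265 -0.43633231 -0.01570796] 0.2608909563200522
H1 bottom [299.3 140.7] [252.8 187.9] mid [288.  118.4]
H2 bottom [306.4 138.5] [252.9 181. ] mid [295.3 116.1]
scene [254  94]
top [208 143]
```

View pics/scene8.png

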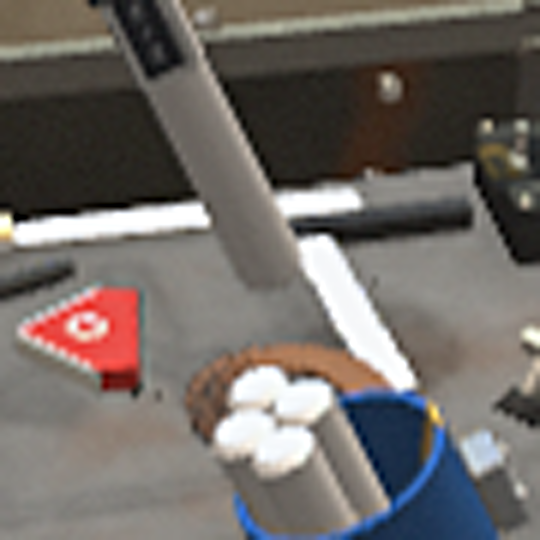

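View pics/top8.png

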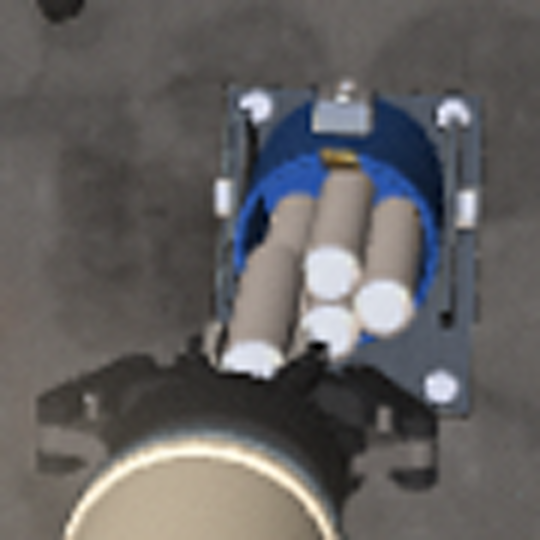

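Run:
```python
from h import *
p,R,s=st(); print(p.round(1),s['tcp_rot'].round(4))
tz=R.apply([0,0,1]);b=p+58.4*tz
for d in(0,30,60,100,130): print(d,proj('top',b-d*tz-BIAS).round(1),proj('scene',b-d*tz-BIAS).round(1))
T=r.grab_frame('top').astype(int)
S=r.grab_frame('scene').astype(int)
# bar edges along rows in top / scene
for v in range(184,206,3):
    print(v,T[v,243:262].sum(1)//3)
for v in range(112,142,4):
    print(v,S[v,274:308].sum(1)//3)
print([ (tube((x,y,135)).round(1)) for x,y in((-2,0),)])
for i in XX: print(i, proj('top',tube(XX[i])-BIAS).round(1),proj('scene',tube(XX[i])-BIAS).round(1))
```

```text
[566.9  88.5 241.3] [-3.1389 -0.4325 -0.017 ]
0 [253.5 187.3] [300.1 140.4]
30 [252.5 191.1] [294.5 129.5]
60 [251.4 195.2] [288.7 118.2]
100 [249.9 200.9] [280.5 102.2]
130 [248.7 205.5] [274.1  89.6]
184 [ 60  86  68  69  99  61  36  90 149 154 151 143 134 128 123 118 151 169
 197]
187 [ 67  89  89  90  94  88 138 152 157 153 149 141 132 118  96  68 207 226
 225]
190 [ 63 106  82  86  86 133 151 155 153 151 144 134 125 110  83  90 200 229
 225]
193 [ 49  88  71  57 110 147 156 158 154 146 139 125 115  96  74 147 123 151
 158]
196 [102 113  72  89 140 156 155 153 148 139 131 120 104  82  81 190 216 224
 225]
199 [145  88  27 129 160 172 171 179 168 152 129 107  91  46 126 143  80  99
 152]
202 [124  69 167 223 228 224 222 223 220 218 217 221 155  72  90  50  33  25
  25]
205 [ 40  40  34  31  28  24  24  51 146 154 124  52  27  36  37  32  30  19
  20]
112 [ 36  36  36  34  37  29  40 105 101 101 100 100 102 104 111 116 120 131
 158 178   8  27  37  35  35  38  35  35  35  35  35  36  35  33]
116 [ 34  35  37  33  37  36  34  32  42 103 101 100 101 102 102 105 110 116
 119 133 162 1
[... 360 characters left out ...]
63 160 165 196 202 233 237 241 243 247 252 138  86  98
  99  98 101 105 110 115 119 131 155 215 253 255 255 255 255 255]
132 [230 220 220 224 212 203 167 162 151 122 115  83  89  96 100 103 107  95
  96  99 100  99 101 103 111 113 118 132 156 148  80  27  19  13]
136 [131 128 131 130 134 134 132 134 135 135 136 136 137 137 137 135 132 131
 126  96  94  97 100 100 102 102 111 111 120 128 152 225 252 247]
140 [129 126 125 120 118 121 128 132 131 134 135 139 137 136 135 133 133 131
 131 129 126  95  93  97 100  97  98 102 102 107 116 179 252 253]
[array([596.1,  68.7, 148.7])]
1 [262.5 197.4] [294.2 165.7]
2 [262.7 187.9] [304.  160.7]
3 [253.7 192.6] [296.6 158.4]
4 [271.5 193.4] [300.9 168.5]
```

Run:
```python
from h import *
R=Rt(TH,YAW)
plan([(eef_for((12,20,150),58.4),R,2),(eef_for((12,20,110),58.4),R,3),(eef_for((12,20,50),58.4),R,4)])
```

```text
-> [578.1  89.  221.2] 2
   0.03 -0.06 1.17 -0.001 0.001 -0.001
   0.03 -0.06 1.17 -0.001 0.001 -0.001
-> [595.   88.8 184.9] 3
   -0.0 -0.0 1.33 -0.0 -0.0 0.0
   -0.0 -0.0 1.33 -0.0 -0.0 0.0
   -0.0 -0.0 1.33 -0.0 -0.0 0.0
-> [620.3  88.4 130.5] 4
   -0.0 -0.0 1.5 -0.0 -0.0 -0.0
   -0.0 -0.0 1.5 -0.0 -0.0 -0.0
   -0.0 -0.0 1.5 -0.0 -0.0 -0.0
   -0.0 -0.0 1.5 -0.0 -0.0 -0.0
```

Call:
jog_arm --increments "0.03 -0.06 1.17 0 0 0 -0.9; 0.03 -0.06 1.17 0 0 0 -0.9; 0 0 1.3 0 0 0 -0.9; 0 0 1.3 0 0 0 -0.9; 0 0 1.3 0 0 0 -0.9; 0 0 0 0 0 0 -0.9; 0 0 0 0 0 0 -0.9; 0 0 0 0 0 0 -0.9"

```text
clock: 12.75
eef_pos: [594.7, 90.2, 186.4]
tcp_rot: [-3.138, -0.436, -0.017]
contact_force: [0.0, -0.2, -2.5]
opening: 0.264
```

Run:
```python
from h import *
p,R,s=st(); print(p.round(1),s['tcp_rot'].round(4),s['contact_force'].round(1))
print(RT.inv().apply(p+58.4*R.apply([0,0,1])-O).round(1))
out=[]
for n in('scene','top'):
    S=r.grab_frame(n)[:,:,::-1]; c=proj(n,tube((0,0,120))).astype(int)
    out.append(cv2.resize(S[c[1]-33:c[1]+33,c[0]-33:c[0]+33],None,fx=6,fy=6,interpolation=cv2.INTER_CUBIC))
cv2.imwrite('pics/c9.png',np.hstack(out))
R=Rt(TH,YAW)
plan([(eef_for((12,20,50),58.4),R,4)])
```

```text
[594.7  90.2 186.4] [-3.1379 -0.4355 -0.0172] [ 0.  -0.2 -2.5]
[ 12.3  21.6 111.5]
-> [620.3  88.4 130.5] 4
   -0.01 0.04 1.54 -0.001 0.0 -0.0
   -0.01 0.04 1.54 -0.001 0.0 -0.0
   -0.01 0.04 1.54 -0.001 0.0 -0.0
   -0.01 0.04 1.54 -0.001 0.0 -0.0
```

View pics/c9.png

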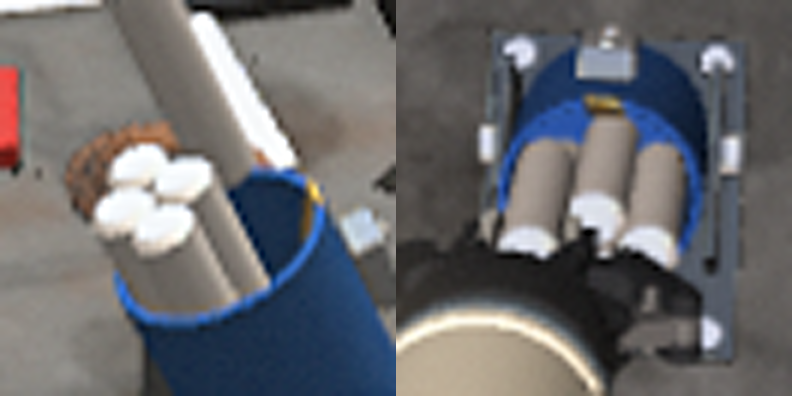

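Call:
jog_arm --increments "0 0.1 1 0 0 0 -0.9; 0 0.05 1 0 0 0 -0.9; 0 0 1 0 0 0 -0.9; 0 0 1 0 0 0 -0.9; 0 0 1 0 0 0 -0.9; 0 0 1 0 0 0 -0.9; 0 0 0 0 0 0 -0.9; 0 0 0 0 0 0 -0.9"

```text
clock: 13.65
eef_pos: [619.7, 88.4, 131.1]
tcp_rot: [-3.138, -0.434, -0.017]
contact_force: [0.1, -0.1, -1.3]
opening: 0.262
```

Call:
jog_arm --increments "0 0 0 0 0 0 -0.2; 0 0 0 0 0 0 0; 0 0 0 0 0 0 0; 0 0 -1 0 0 0 0; 0 0 -3 0 0 0 0; 0 0 -4 0 0 0 0; 0 0 -4 0 0 0 0; 0 0 0 0 0 0 0"

```text
clock: 14.45
eef_pos: [570.4, 89.5, 246.8]
tcp_rot: [-3.136, -0.443, -0.018]
contact_force: [1.2, 0.4, 0.2]
opening: 0.503
```

Run:
```python
from h import *
p,R,s=st(); print(p.round(1),s['tcp_rot'].round(4),s['contact_force'].round(1))
out=[]
for n in('scene','top'):
    S=r.grab_frame(n)[:,:,::-1]; c=proj(n,tube((0,0,120))).astype(int)
    out.append(cv2.resize(S[c[1]-33:c[1]+33,c[0]-33:c[0]+33],None,fx=6,fy=6,interpolation=cv2.INTER_CUBIC))
cv2.imwrite('pics/c10.png',np.hstack(out))
plan([((510,-30,265),Rt(),4),((526,-252,250),Rt(),None),((526,-252,58.4),Rt(),None)])
```

```text
[570.4  89.5 246.8] [-3.1357 -0.4435 -0.0178] [1.2 0.4 0.2]
-> [510. -30. 265.] 4
   -1.06 3.0 -1.14 -0.0 -0.11 -0.004
   -1.19 2.99 -1.01 -0.0 -0.11 -0.004
   -1.31 2.99 -0.87 -0.0 -0.11 -0.004
   -1.41 2.98 -0.73 -0.0 -0.11 -0.004
-> [ 526. -252.  250.] 5
   0.32 4.44 0.3 0.0 -0.0 0.0
   0.32 4.44 0.3 0.0 -0.0 0.0
   0.32 4.44 0.3 0.0 -0.0 0.0
   0.32 4.44 0.3 0.0 -0.0 0.0
   0.32 4.44 0.3 0.0 -0.0 0.0
-> [ 526.  -252.    58.4] 5
   0.0 -0.0 3.83 0.0 0.0 -0.0
   0.0 -0.0 3.83 0.0 0.0 -0.0
   0.0 -0.0 3.83 0.0 0.0 -0.0
   0.0 -0.0 3.83 0.0 0.0 -0.0
   0.0 -0.0 3.83 0.0 0.0 -0.0
```

View pics/c10.png

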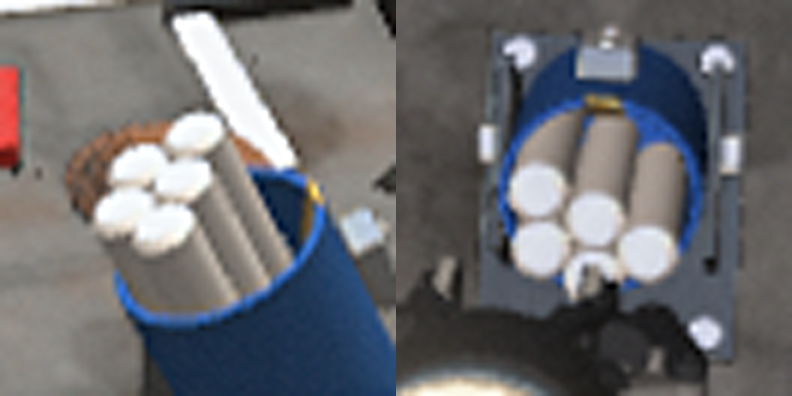

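Call:
jog_arm --increments "-1.06 3 -1.14 0 -0.11 -0.004 0; -1.19 3 -1 0 -0.11 -0.004 0; -1.31 3 -0.87 0 -0.11 -0.004 0; -1.41 3 -0.73 0 -0.11 -0.004 0; 0.32 4.44 0.3 0 0 0 0.2; 0.32 4.44 0.3 0 0 0 0.2; 0.32 4.44 0.3 0 0 0 0.2; 0.32 4.44 0.3 0 0 0 0.2"

```text
clock: 15.35
eef_pos: [521.8, -210.0, 249.5]
tcp_rot: [-3.141, 0.007, -0.0]
contact_force: [0.7, 1.4, 0.2]
opening: 0.602
```

Call:
jog_arm --increments "0.32 4.44 0.3 0 0 0 0.2; 0 0 0 0 0 0 0.2; 0 0 0 0 0 0 0.2; 0 0 0 0 0 0 0.2; 0 0 0 0 0 0 0.2; 0 0 0 0 0 0 0.2; 0 0 0 0 0 0 0.2; 0 0 0 0 0 0 0.2"

```text
clock: 16.15
eef_pos: [525.7, -252.2, 248.4]
tcp_rot: [3.141, 0.005, 0.0]
contact_force: [0.4, -0.6, 1.0]
opening: 0.597
```

Run:
```python
from h import *
p,R,s=st(); print(p.round(1),s['tcp_rot'].round(4),s['contact_force'].round(1))
plan([((525.5,-252.5,58.4),Rt(),5)])
S=r.grab_frame('scene')[:,:,::-1]; c=proj('scene',p).astype(int)
cv2.imwrite('pics/s11.png',cv2.resize(S[140:380,220:400],None,fx=2.5,fy=2.5,interpolation=cv2.INTER_CUBIC))
```

```text
[ 525.7 -252.2  248.4] [3.1413e+00 4.7000e-03 4.0000e-04] [ 0.4 -0.6  1. ]
-> [ 525.5 -252.5   58.4] 5
   0.01 0.01 3.8 0.0 0.001 0.0
   0.01 0.01 3.8 0.0 0.001 0.0
   0.01 0.01 3.8 0.0 0.001 0.0
   0.0 0.01 3.8 0.0 0.001 0.0
   0.0 0.01 3.8 0.0 0.001 0.0
```

View pics/s11.png

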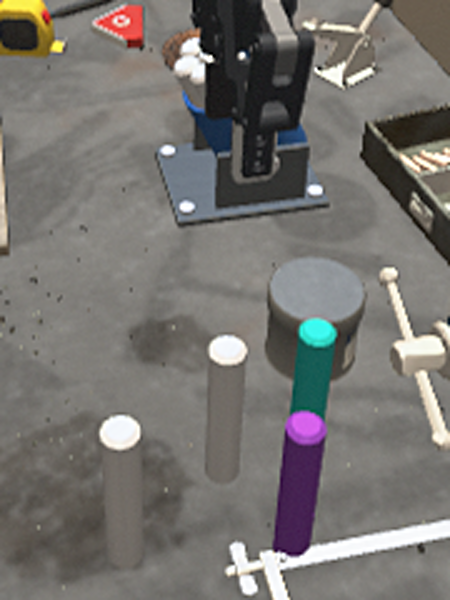

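Call:
jog_arm --increments "0 0.03 4 0 0.005 0 0.2; 0 0 4 0 0 0 0.2; 0 0 4 0 0 0 0.2; 0 0 4 0 0 0 0.2; 0 0 2.5 0 0 0 0.2; 0 0 0.5 0 0 0 0.2; 0 0 0 0 0 0 0; 0 0 0 0 0 0 -0.2"

```text
clock: 17.0
eef_pos: [526.5, -253.5, 59.7]
tcp_rot: [3.14, -0.002, -0.0]
contact_force: [0.2, -0.3, 0.4]
opening: 0.402
```

Run:
```python
from h import *
p,R,s=st(); print(p.round(1),s['tcp_rot'].round(4),s['opening'])
S=r.grab_frame('scene')[:,:,::-1]; c=proj('scene',p).astype(int)
cv2.imwrite('pics/s12.png',cv2.resize(S[230:350,260:370],None,fx=5,fy=5,interpolation=cv2.INTER_CUBIC))
```

```text
[ 526.5 -253.5   59.7] [ 3.1405e+00 -2.0000e-03 -2.0000e-04] 0.4021250745875194
```

View pics/s12.png

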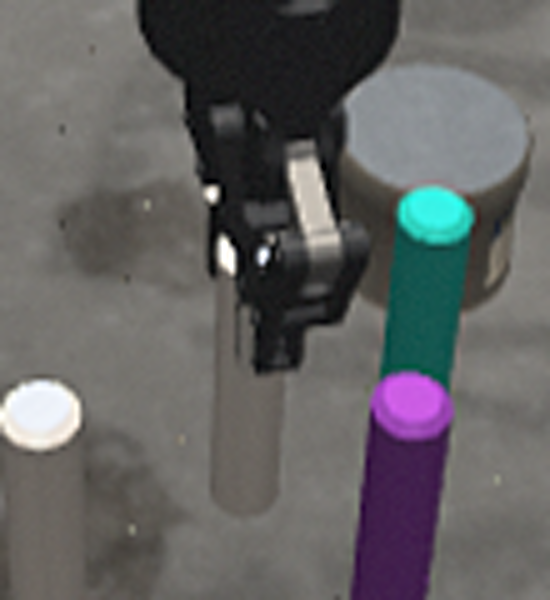

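Run:
```python
from h import *
p=np.array([526.5,-253.5,97])
for y in(-253.5,-270.5,-277,-284): print(y,(proj('scene',[526.5,y,97]-BIAS)-[260,230])*5)
for z in(130,97,0): print(z,(proj('scene',[525.5,-252.9,z]-BIAS)-[260,230])*5)
```

```text
-253.5 [251.71647044 317.94696292]
-270.5 [265.37800937 358.03080106]
-277 [270.74372917 373.77416973]
-284 [276.61329699 390.99586106]
130 [251.59413113 247.57294558]
97 [248.27569271 317.06093576]
0 [239.56695293 499.42165683]
```

Call:
jog_arm --increments "-0.1 0 0.1 0 0 0 -0.9; 0 0 0 0 0 0 -0.9; 0 0 0 0 0 0 -0.9; 0 0 0 0 0 0 -0.9; 0 0 -2 0 0 0 -0.9; 0 0 -4 0 0 0 -0.9; 0 0 -5 0 0 0 -0.9; 0 0 -5 0 0 0 -0.9"

```text
clock: 17.85
eef_pos: [523.9, -252.7, 219.5]
tcp_rot: [3.141, -0.0, -0.0]
contact_force: [1.3, -1.1, -2.2]
opening: 0.264
```

Run:
```python
from h import *
p,R,s=st(); print(p.round(1),s['tcp_rot'].round(4),s['opening'])
q=eef_for((12.5,-20,175),58.4);print(q)
plan([((535,-120,275),Rt(),3),(q,Rt(TH,YAW),4)])
```

```text
[ 523.9 -252.7  219.5] [ 3.1414e+00 -1.0000e-04 -3.0000e-04] 0.2635322798757328
[567.35232862  49.197015   244.0202484 ]
-> [ 535. -120.  275.] 3
   0.37 -4.42 -1.85 0.0 -0.0 -0.0
   0.37 -4.42 -1.85 0.0 -0.0 -0.0
   0.37 -4.42 -1.85 0.0 -0.0 -0.0
-> [567.4  49.2 244. ] 4
   0.81 -4.23 0.77 -0.001 0.109 0.004
   0.7 -4.23 0.85 -0.001 0.109 0.004
   0.59 -4.24 0.92 -0.001 0.109 0.004
   0.47 -4.24 0.97 -0.001 0.109 0.004
```

Call:
jog_arm --increments "0.37 -4.42 -1.5 0 0 0 -0.9; 0.37 -4.42 -1.5 0 0 0 -0.9; 0.37 -4.42 -1.5 0 0 0 -0.9; 0.81 -4.23 0.77 0 0.109 0.004 -0.9; 0.7 -4.23 0.85 0 0.109 0.004 -0.9; 0.59 -4.24 0.92 0 0.109 0.004 -0.9; 0.47 -4.24 0.97 0 0.109 0.004 -0.9; 0 0 0 0 0 0 -0.9"

```text
clock: 18.65
eef_pos: [564.3, 53.3, 229.8]
tcp_rot: [-3.136, -0.436, -0.013]
contact_force: [-1.6, -0.5, -3.1]
opening: 0.259
```

Run:
```python
from h import *
p,R,s=st(); print(p.round(1),s['tcp_rot'].round(4),s['opening'])
q=eef_for((12.5,-20,150),58.4)
plan([(q,Rt(TH,YAW),2),(eef_for((12.5,-20,110),58.4),Rt(TH,YAW),3)])
```

```text
[564.3  53.3 229.8] [-3.1365 -0.4362 -0.0134] 0.2592915501809691
-> [577.9  49.  221.4] 2
   0.44 0.21 0.67 -0.003 0.0 0.001
   0.44 0.2 0.67 -0.003 0.0 0.001
-> [594.8  48.8 185.1] 3
   -0.0 -0.0 1.33 -0.0 -0.0 0.0
   -0.0 -0.0 1.33 -0.0 -0.0 0.0
   -0.0 -0.0 1.33 -0.0 -0.0 0.0
```

Call:
jog_arm --increments "0.44 0.2 0.2 0 0 0 -0.9; 0.44 0.2 0.4 0 0 0 -0.9; 0 0 0 0 0 0 -0.9; 0 0 0 0 0 0 -0.9; 0 0 0 0 0 0 -0.9; 0 0 0 0 0 0 -0.9; 0 0 0 0 0 0 -0.9; 0 0 0 0 0 0 -0.9"

```text
clock: 19.45
eef_pos: [578.3, 44.7, 229.8]
tcp_rot: [-3.138, -0.436, -0.017]
contact_force: [0.3, 0.1, -1.7]
opening: 0.263
```

```bash
cat > chk.py <<'E'
from h import *
import sys
p,R,s=st(); print(p.round(1),s['tcp_rot'].round(4),s['opening'],s['contact_force'].round(1))
print('bar bottom tube',RT.inv().apply(p+58.4*R.apply([0,0,1])-O).round(1))
tz=R.apply([0,0,1]);b=p+58.4*tz
for d in(0,30,60): print(d,proj('top',b-d*tz-BIAS).round(1),proj('scene',b-d*tz-BIAS).round(1))
out=[]
for n in('scene','top'):
    S=r.grab_frame(n)[:,:,::-1]; cv2.imwrite(f'pics/{sys.argv[1]}_{n}.png',S); c=proj(n,tube((0,0,135))).astype(int); print(n,c-33)
    out.append(cv2.resize(S[c[1]-33:c[1]+33,c[0]-33:c[0]+33],None,fx=6,fy=6,interpolation=cv2.INTER_CUBIC))
cv2.imwrite(f'pics/{sys.argv[1]}.png',np.hstack(out))
E
python3 chk.py c13
```

```text
[578.3  44.7 229.8] [-3.138  -0.436  -0.0174] 0.2625975451774241 [ 0.3  0.1 -1.7]
bar bottom tube [ 16.4 -24.2 157.5]
0 [272.7 183.6] [310.4 154.6]
30 [272.2 187.3] [304.8 143.7]
60 [271.6 191.3] [299.  132.3]
scene [271 126]
top [230 154]
```

View pics/c13.png

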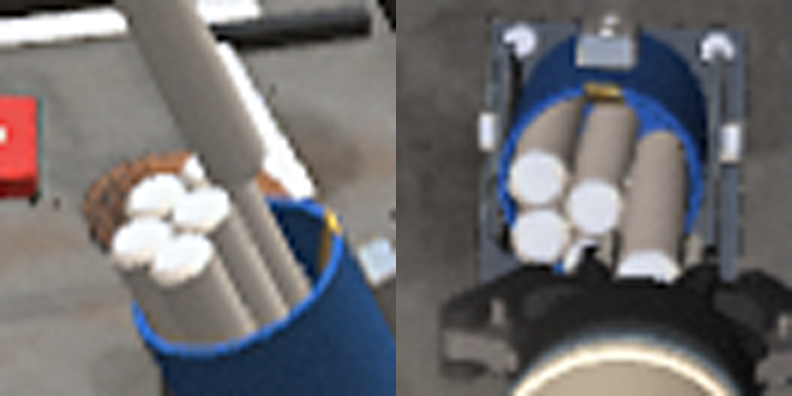

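Run:
```python
import cv2
S=cv2.imread('pics/c13_scene.png').astype(int).sum(2)//3;T=cv2.imread('pics/c13_top.png').astype(int).sum(2)//3
for v in(132,136,140,144,148):print(v,S[v,288:322])
for v in(184,187,190,193):print(v,T[v,262:285])
```

```text
132 [103 101 100 108 109  99  99 100 102 101 104 107 110 112 117 126 146 167
 152   7  11  20  20  27  28  27  31  27  28  28  28  26  25  26]
136 [138 136 133 131 128 125 121 102  97 100 102 101 104 108 110 115 116 124
 141 161 218 255 237 147 126 138 138 138 139 138 138 139 136 137]
140 [136 134 134 135 134 130 127 126 124 100  99 100 103 100 105 107 111 113
 113 124 140 161 219 255 246 142 125 136 108 144 143 144 141 140]
144 [140 136 136 136 135 134 136 138 134 131 128  97  98 101 101 102 104 108
 110 113 117 125 142 160 221 255 251 213 104 119 124 127 127 125]
148 [134 133 134 136 135 137 133 134 134 132 130 123 118 101  96  98 101 103
 104 108 112 112 114 125 141 160 219 255 252 218 127 102 111 111]
184 [202 200 188 156 124  90 156 151 152 155 153 148 140 130 116  93  58  68
  85  78  89  69  87]
187 [224 224 223 223 217 169 138 145 154 156 153 146 138 128 111  88  50  92
  81  72  91  64  85]
190 [224 222 221 225 201 146 142 151 154 155 150 144 136 125 106  80  79  88
  93  89  94  68  86]
193 [148 133 134 138  65  84 142 154 154 153 148 142 132 120 102  62  57 126
 116  93  93  58  84]
```

Call:
jog_arm --increments "-0.17 -0.21 0 0 0 0 -0.9; -0.17 -0.21 0 0 0 0 -0.9; 0 0 0 0 0 0 -0.9; 0 0 0 0 0 0 -0.9; 0 0 1.5 0 0 0 -0.9; 0 0 1.5 0 0 0 -0.9; 0 0 1.5 0 0 0 -0.9; 0 0 0 0 0 0 -0.9"

```text
clock: 20.35
eef_pos: [593.7, 48.7, 185.8]
tcp_rot: [-3.138, -0.433, -0.017]
contact_force: [-0.0, 0.8, -2.3]
opening: 0.262
```

```bash
python3 chk.py c14
```

```text
[593.7  48.7 185.8] [-3.1384 -0.4332 -0.0171] 0.26173145406069426 [-0.   0.8 -2.3]
bar bottom tube [ 11.5 -19.9 111.1]
0 [271.6 180. ] [316.  170.6]
30 [271.1 183.5] [310.8 160.4]
60 [270.6 187.1] [305.4 149.8]
scene [271 126]
top [230 154]
```

View pics/c14.png

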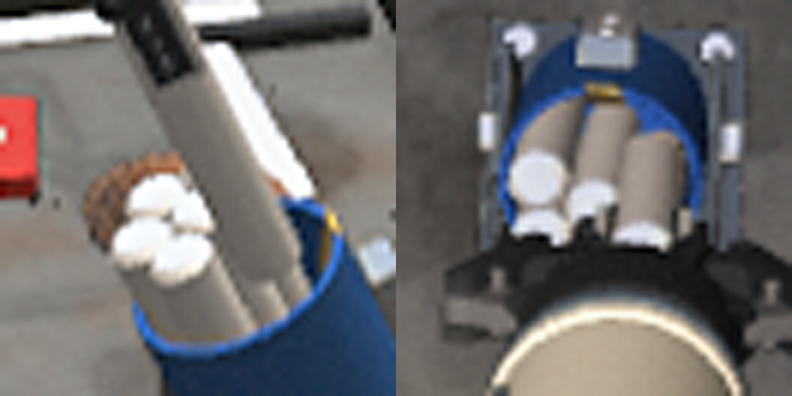

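Call:
jog_arm --increments "0.1 0 1 0 0 0 -0.9; 0 0 1 0 0 0 -0.9; 0 0 1 0 0 0 -0.9; 0 0 1 0 0 0 -0.9; 0 0 1 0 0 0 -0.9; 0 0 1 0 0 0 -0.9; 0 0 0 0 0 0 -0.9; 0 0 0 0 0 0 -0.9"

```text
clock: 21.25
eef_pos: [619.9, 48.7, 132.3]
tcp_rot: [-3.138, -0.434, -0.017]
contact_force: [-1.1, 3.2, -6.1]
opening: 0.261
```

Call:
jog_arm --increments "0 0 0 0 0 0 -0.2; 0 0 0 0 0 0 0; 0 0 0 0 0 0 0; 0 0 -1 0 0 0 0; 0 0 -3 0 0 0 0; 0 0 -4 0 0 0 0; 0 0 -4 0 0 0 0; 0 0 0 0 0 0 0"

```text
clock: 22.05
eef_pos: [571.2, 49.3, 248.9]
tcp_rot: [-3.137, -0.445, -0.018]
contact_force: [0.0, -0.3, 0.2]
opening: 0.498
```

```bash
python3 chk.py c15
python3 - <<'E'
from h import *
plan([((520,-50,265),Rt(),4),((447.5,-302.3,255),Rt(),6)])
E
```

```text
[571.2  49.3 248.9] [-3.1367 -0.445  -0.0177] 0.49774248507090973 [ 0.  -0.3  0.2]
bar bottom tube [ 18.5 -19.6 177.8]
0 [270.3 185.1] [307.  145.7]
30 [269.8 189.1] [301.2 134.6]
60 [269.2 193.3] [295.1 122.9]
scene [271 126]
top [230 154]
-> [520. -50. 265.] 4
   -0.88 2.49 -0.99 -0.0 -0.11 -0.004
   -0.99 2.49 -0.89 -0.0 -0.11 -0.004
   -1.09 2.49 -0.77 -0.0 -0.11 -0.004
   -1.18 2.48 -0.65 -0.0 -0.11 -0.004
-> [ 447.5 -302.3  255. ] 6
   -1.21 4.2 0.17 -0.0 0.0 -0.0
   -1.21 4.2 0.17 -0.0 0.0 -0.0
   -1.21 4.2 0.17 -0.0 0.0 -0.0
   -1.21 4.2 0.17 -0.0 0.0 -0.0
   -1.21 4.2 0.17 -0.0 0.0 -0.0
   -1.21 4.2 0.17 -0.0 0.0 -0.0
```

View pics/c15.png

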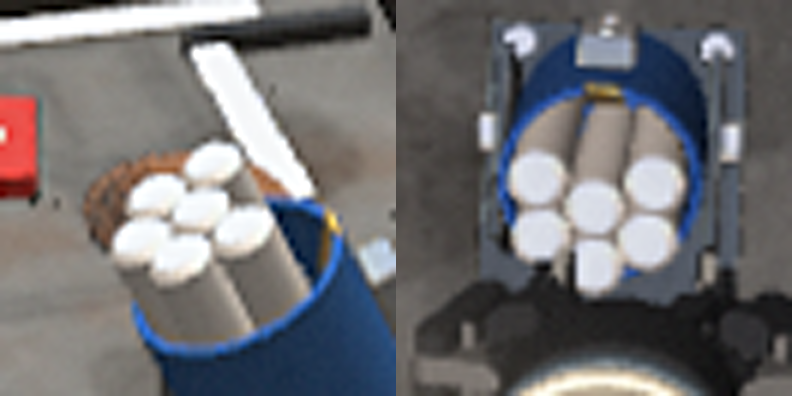

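Call:
jog_arm --increments "-0.88 2.49 -0.99 0 -0.11 -0.004 0; -0.99 2.49 -0.89 0 -0.11 -0.004 0; -1.09 2.49 -0.77 0 -0.11 -0.004 0; -1.18 2.48 -0.65 0 -0.11 -0.004 0; -1.21 4.2 0.17 0 0 0 0.2; -1.21 4.2 0.17 0 0 0 0.2; -1.21 4.2 0.17 0 0 0 0.2; -1.21 4.2 0.17 0 0 0 0.2"

```text
clock: 22.95
eef_pos: [470.2, -219.5, 255.1]
tcp_rot: [-3.141, 0.006, -0.0]
contact_force: [0.9, -0.2, 1.6]
opening: 0.603
```

Call:
jog_arm --increments "-1.21 4.2 0.17 0 0 0 0.2; -1.21 4.2 0.17 0 0 0 0.2; 0 0 0 0 0 0 0.2; 0 0 0 0 0 0 0.2; 0 0 0 0 0 0 0.2; 0 0 0 0 0 0 0.2; 0 0 0 0 0 0 0.2; 0 0 0 0 0 0 0.2"

```text
clock: 23.75
eef_pos: [447.4, -301.2, 253.4]
tcp_rot: [3.141, 0.004, 0.001]
contact_force: [-0.8, 0.4, -0.5]
opening: 0.598
```

Run:
```python
from h import *
p,R,s=st(); print(p.round(1),s['tcp_rot'].round(4))
plan([((447.5,-302.3,58.4),Rt(),5)])
```

```text
[ 447.4 -301.2  253.4] [3.1414e+00 3.8000e-03 1.1000e-03]
-> [ 447.5 -302.3   58.4] 5
   0.02 0.02 3.9 0.0 0.001 0.0
   0.01 0.02 3.9 0.0 0.001 0.0
   0.01 0.02 3.9 0.0 0.001 0.0
   0.01 0.02 3.9 0.0 0.001 0.0
   0.0 0.02 3.9 0.0 0.001 0.0
```

Call:
jog_arm --increments "0 0.1 4 0 0.004 0 0.2; 0 0 4 0 0 0 0.2; 0 0 4 0 0 0 0.2; 0 0 4 0 0 0 0.2; 0 0 3 0 0 0 0.2; 0 0 0.5 0 0 0 0.2; 0 0 0 0 0 0 0.2; 0 0 0 0 0 0 0.2"

```text
clock: 24.55
eef_pos: [448.0, -303.6, 59.9]
tcp_rot: [3.14, -0.002, 0.0]
contact_force: [-0.2, 0.5, 0.7]
opening: 0.601
```

Call:
jog_arm --increments "0 0 0 0 0 0 -0.2; 0 0 0 0 0 0 -0.9; 0 0 0 0 0 0 -0.9; 0 0 0 0 0 0 -0.9; 0 0 0 0 0 0 -0.9; 0 0 -2 0 0 0 -0.9; 0 0 -5 0 0 0 -0.9; 0 0 -5 0 0 0 -0.9"

```text
clock: 25.35
eef_pos: [446.0, -302.4, 179.5]
tcp_rot: [-3.141, 0.002, -0.0]
contact_force: [1.0, -0.9, -1.8]
opening: 0.258
```

Run:
```python
from h import *
p,R,s=st(); print(p.round(1),s['tcp_rot'].round(4),s['opening'])
q=eef_for((25,0,175),58.4);print(q)
plan([((485,-140,285),Rt(),4),(q,Rt(TH,YAW),5)],start=((450,-303,195),Rt()))
```

```text
[ 446.  -302.4  179.5] [-3.1407e+00  1.6000e-03 -3.0000e-04] 0.2582403157711497
[578.9939247   69.01660185 249.30297667]
-> [ 485. -140.  285.] 4
   0.88 -4.08 -2.25 0.0 0.0 0.0
   0.88 -4.08 -2.25 0.0 0.0 0.0
   0.88 -4.08 -2.25 0.0 0.0 0.0
   0.88 -4.08 -2.25 0.0 0.0 0.0
-> [579.   69.  249.3] 5
   1.88 -4.18 0.71 -0.001 0.087 0.003
   1.8 -4.19 0.87 -0.001 0.087 0.003
   1.7 -4.19 1.02 -0.001 0.087 0.003
   1.59 -4.2 1.16 -0.001 0.087 0.003
   1.47 -4.2 1.29 -0.001 0.087 0.003
```

Call:
jog_arm --increments "0.88 -4.08 -2.25 0 0 0 -0.9; 0.88 -4.08 -2.25 0 0 0 -0.9; 0.88 -4.08 -2.25 0 0 0 -0.9; 0.88 -4.08 -2.25 0 0 0 -0.9; 1.88 -4.18 0.71 0 0.087 0.003 -0.9; 1.8 -4.19 0.87 0 0.087 0.003 -0.9; 1.7 -4.19 1.02 0 0.087 0.003 -0.9; 1.59 -4.2 1.16 0 0.087 0.003 -0.9"

```text
clock: 26.15
eef_pos: [557.6, 29.2, 240.9]
tcp_rot: [-3.138, -0.353, -0.013]
contact_force: [1.0, -0.9, -2.1]
opening: 0.261
```

Call:
jog_arm --increments "1.47 -4.2 1.29 0 0.087 0.003 -0.9; 0 0 0 0 0 0 -0.9; 0 0 0 0 0 0 -0.9; 0 0 0 0 0 0 -0.9; 0 0 0 0 0 0 -0.9; 0 0 0 0 0 0 -0.9; 0 0 0 0 0 0 -0.9; 0 0 0 0 0 0 -0.9"

```text
clock: 26.95
eef_pos: [576.1, 68.7, 233.0]
tcp_rot: [-3.138, -0.435, -0.017]
contact_force: [0.1, -0.5, -2.3]
opening: 0.262
```

```bash
python3 chk.py c16
python3 - <<'E'
from h import *
S=cv2.imread('pics/c16_scene.png').astype(int).sum(2)//3;T=cv2.imread('pics/c16_top.png').astype(int).sum(2)//3
for v in(124,128,132,136,140):print(v,S[v,278:316])
for v in(181,184,187,190,193):print(v,T[v,250:276])
plan([(eef_for((24.5,0,150),58.8),Rt(TH,YAW),2)])
E
```

```text
[576.1  68.7 233. ] [-3.1382 -0.435  -0.0172] 0.2616138563313093 [ 0.1 -0.5 -2.3]
bar bottom tube [ 15.4  -0.2 161.4]
0 [262.3 184.1] [306.5 147.8]
30 [261.5 187.8] [301. 137.]
60 [260.7 191.8] [295.2 125.7]
scene [271 126]
top [230 154]
124 [ 36  37  35  34  35  37  37  37  33  29  45 107 103 104 105 103 104 108
 113 118 122 135 162 180   6  14  17  23  50  78 106 103 102 100 104 110
 112 126]
128 [166 163 167 198 206 234 240 242 244 246 254 254 242 144  89 100 103 104
 103 108 112 118 121 133 151 185 254 255 255 255 255 248 245 240 231 224
 149 108]
132 [215 205 166 164 151 124 115  86  92  99 101 100 102 107 106 100 101 105
 105 104 104 108 114 117 121 135 161 177  67  10  11  23  22  27  29  27
  30  27]
136 [133 136 136 135 135 137 136 140 139 138 137 136 134 130 126 125 122 100
  98 101 106 104 104 109 114 120 123 133 148 177 253 254 235 146 129 137
 140 137]
140 [121 124 129 135 134 135 136 139 138 138 135 135 134 136 132 130 128 128
 126 101  95 103 104 101 104 106 114 118 122 135 150 179 252 254 246 142
 125 135]
181 [228 226 225 220 219 218 219 186 111 140 155 156 150 143 132 124 124 108
  98 170 223 225 226 225 223 211]
184 [226 226 223 222 221 222 224 158 142 153 156 153 150 141 132 115  91  73
 208 227 225 223 224 220 219 223]
187 [140 182 212 217 215 181 131 129 151 158 157 152 148 139 125 109  84  91
 113 168 211 224 227 227 224 222]
190 [184 225 225 226 229 230 171 144 155 159 157 149 144 135 121 103  75 126
 157 194 224 230 231 219 180 130]
193 [217 231 209 164 154  75 126 150 157 157 153 150 138 126 114  94  51 143
 205 216 226 227 222 224 220 212]
-> [588.9  68.9 226.8] 2
   0.46 -0.01 0.55 -0.001 0.001 -0.0
   0.46 -0.01 0.55 -0.001 0.001 -0.0
```

View pics/c16.png

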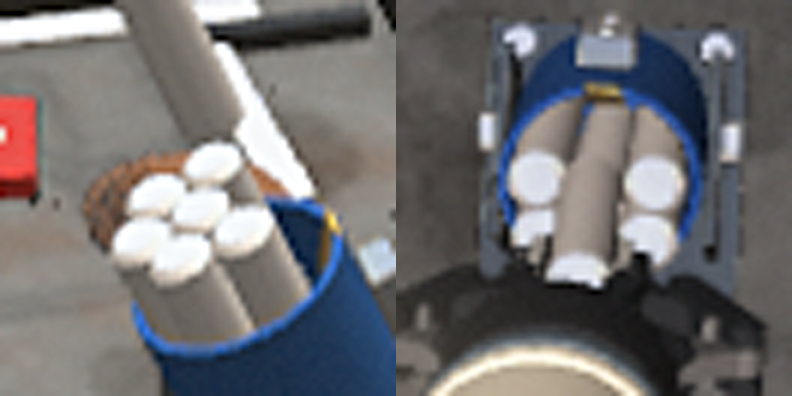

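Call:
jog_arm --increments "0.37 0 0 0 0 0 -0.9; 0.37 0 0 0 0 0 -0.9; 0 0 0 0 0 0 -0.9; 0 0 0 0 0 0 -0.9; 0 0 1.3 0 0 0 -0.9; 0 0 1.3 0 0 0 -0.9; 0 0 1.3 0 0 0 -0.9; 0 0 0 0 0 0 -0.9"

```text
clock: 27.85
eef_pos: [598.3, 68.8, 197.6]
tcp_rot: [-3.139, -0.431, -0.016]
contact_force: [-1.1, 1.2, -1.5]
opening: 0.263
```

```bash
python3 chk.py c17
python3 - <<'E'
from h import *
S=cv2.imread('pics/c17_scene.png').astype(int).sum(2)//3
for v in(140,144,148,152,156):print(v,S[v,292:330])
E
```

```text
[598.3  68.8 197.6] [-3.139 -0.431 -0.016] 0.26282259039445877 [-1.1  1.2 -1.5]
bar bottom tube [ 20.4   0.2 120. ]
0 [263.2 177.1] [315.8 160.9]
30 [262.5 180.5] [310.7 150.6]
60 [261.7 184.2] [305.3 139.9]
scene [271 126]
top [230 154]
140 [135 130 128 127 124 124 125 123 101 101 105 105 104 104 107 114 120 124
 136 163 198 147 129 136 110 145 147 144 143 141 142 142 142 143 144 144
 140 141]
144 [135 136 136 136 135 131 127 128 126 121  98  98 106 106 103 106 110 115
 119 122 134 159 210 225 108 122 124 124 128 129 130 131 138 144 144 145
 145 146]
148 [136 139 134 135 135 131 132 123 118 117 119 118  95  98 104 106 104 102
 109 116 119 123 138 160 212 228 130 100 113 113 111 107 110 111 119 123
 129 129]
152 [114 123 110 120 131 126 114 129 126 129 198 255 255 255 135  87 102 105
 103 106 108 114 119 125 139 161 230 255 137  89 101 108 106 109 108 108
 107 106]
156 [100  81 170 251 252 254 254 254 248 224 156 177 189 201 186 176  78  90
 102 105 105 105 110 115 119 127 140 161 226 255 250  75  95 109 108 113
 114 120]
```

View pics/c17.png

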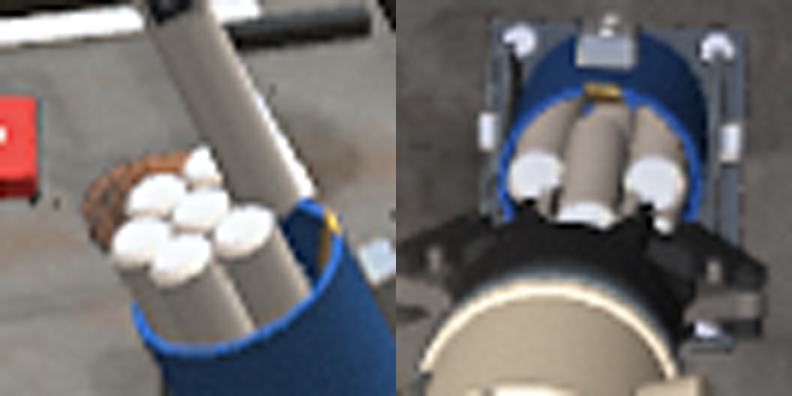

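Call:
jog_arm --increments "0.2 0 0 0 0.003 0 -0.9; 0.05 0 0 0 0.003 0 -0.9; 0 0 0.7 0 0 0 -0.9; 0 0 0.7 0 0 0 -0.9; 0 0 0.7 0 0 0 -0.9; 0 0 0.5 0 0 0 -0.9; 0 0 0 0 0 0 -0.9; 0 0 0 0 0 0 -0.9"

```text
clock: 28.75
eef_pos: [612.3, 68.9, 177.7]
tcp_rot: [-3.138, -0.44, -0.016]
contact_force: [-0.2, -0.5, -2.4]
opening: 0.259
```

```bash
python3 chk.py c18
```

```text
[612.3  68.9 177.7] [-3.1384 -0.4401 -0.0162] 0.25880390746373166 [-0.2 -0.5 -2.4]
bar bottom tube [25.1  0.6 96.1]
0 [263.7 172.6] [321.7 167.8]
30 [263.  175.9] [316.7 157.9]
60 [262.3 179.5] [311.4 147.5]
scene [271 126]
top [230 154]
```

View pics/c18.png

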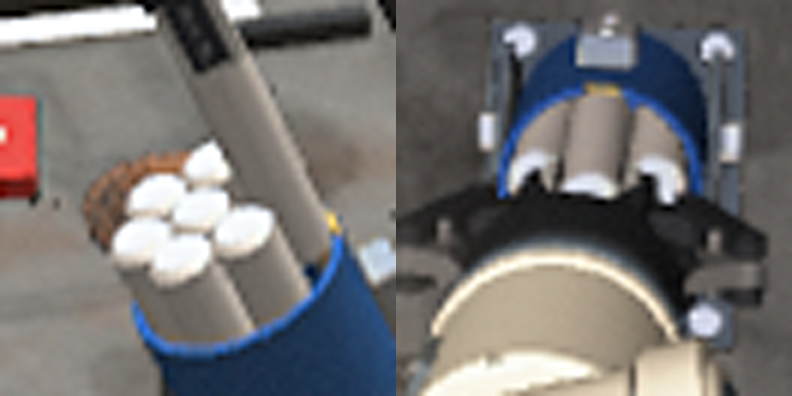

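Call:
jog_arm --increments "-0.15 0.05 0 0 -0.003 0 -0.9; 0 0 0 0 0 0 -0.9; 0 0 0 0 0 0 -0.9; 0 0 0.4 0 0 0 -0.9; 0 0 0.5 0 0 0 -0.9; 0 0 0.5 0 0 0 -0.9; 0 0 0 0 0 0 -0.9; 0 0 0 0 0 0 -0.9"

```text
clock: 29.65
eef_pos: [616.2, 68.2, 163.7]
tcp_rot: [-3.139, -0.436, -0.016]
contact_force: [-1.9, -0.2, -4.6]
opening: 0.262
```

```bash
python3 chk.py c19
```

```text
[616.2  68.2 163.7] [-3.1387 -0.4357 -0.0161] 0.2624779612224872 [-1.9 -0.2 -4.6]
bar bottom tube [22.5 -0.  81.7]
0 [264.2 172.1] [323.1 173.1]
30 [263.6 175.3] [318.1 163.3]
60 [262.9 178.7] [313.  153.2]
scene [271 126]
top [230 154]
```

View pics/c19.png

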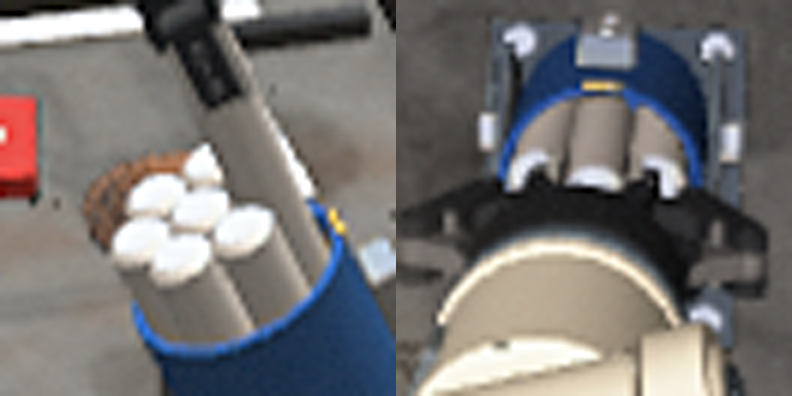

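Call:
jog_arm --increments "0 0 0.5 0 0 0 -0.9; 0 0 0.5 0 0 0 -0.9; 0 0 0.5 0 0 0 -0.9; 0 0 0.5 0 0 0 -0.9; 0 0 0.5 0 0 0 -0.9; 0 0 0.5 0 0 0 -0.9; 0 0 0.3 0 0 0 -0.9; 0 0 0 0 0 0 -0.9"

```text
clock: 30.55
eef_pos: [630.7, 68.2, 134.2]
tcp_rot: [-3.138, -0.437, -0.016]
contact_force: [-1.2, 0.8, -7.6]
opening: 0.259
```

```bash
python3 chk.py c20
```

```text
[630.7  68.2 134.2] [-3.1383 -0.4369 -0.0162] 0.25946536059535047 [-1.2  0.8 -7.6]
bar bottom tube [23.3  0.2 48.9]
0 [264.9 168.3] [328.5 183.2]
30 [264.3 171.5] [323.8 173.8]
60 [263.6 174.7] [318.9 164.1]
scene [271 126]
top [230 154]
```

Call:
jog_arm --increments "0 0 0 0 0 0 -0.2; 0 0 0 0 0 0 0; 0 0 0 0 0 0 0; 0 0 -1 0 0 0 0; 0 0 -3 0 0 0 0; 0 0 -3 0 0 0 0; 0 0 -1 0 0 0 -0.5; 0 0 0 0 0 0 -1"

```text
clock: 31.45
eef_pos: [597.9, 68.8, 209.9]
tcp_rot: [-3.137, -0.442, -0.016]
contact_force: [0.4, -0.2, -0.8]
opening: 0.168
```

Call:
jog_arm --increments "0 0 0 0 0 0 -1; 0 0 0 0 0 0 -1; 0 0 0 0 0 0 -1; 0 0 0 0 0 0 -1; 0 0 0 0 0 0 -1; 0 0 0 0 0 0 -1; 0 0 0 0 0 0 -1; 0 0 0 0 0 0 -1"

```text
clock: 32.25
eef_pos: [597.1, 68.5, 207.4]
tcp_rot: [-3.138, -0.438, -0.016]
contact_force: [-0.4, 0.3, 0.0]
opening: -0.002
```

```bash
python3 chk.py c21
```

```text
[597.1  68.5 207.4] [-3.1382 -0.438  -0.0162] -0.002050177117028261 [-0.4  0.3  0. ]
bar bottom tube [ 23.8  -0.  129.4]
0 [263.1 176.8] [315.7 157.1]
30 [262.4 180.3] [310.4 146.7]
60 [261.6 184. ] [304.9 135.9]
scene [271 126]
top [230 154]
```

View pics/c21.png

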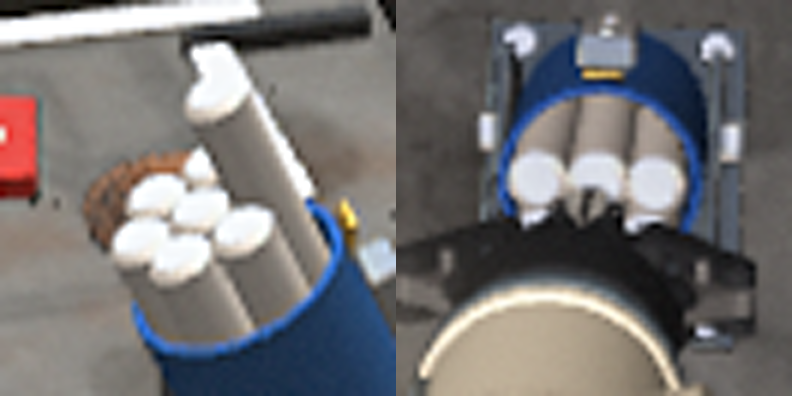

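Call:
jog_arm --increments "0 0 1.5 0 0 0 -1; 0 0 1.5 0 0 0 -1; 0 0 0.8 0 0 0 -1; 0 0 0.4 0 0 0 -1; 0 0 0.3 0 0 0 -1; 0 0 0.3 0 0 0 -1; 0 0 0.3 0 0 0 -1; 0 0 0.3 0 0 0 -1"

```text
clock: 33.15
eef_pos: [620.4, 68.5, 159.2]
tcp_rot: [-3.138, -0.439, -0.016]
contact_force: [-3.3, -0.6, 5.6]
opening: -0.001
```

Call:
jog_arm --increments "0 0 0.3 0 0 0 -1; 0 0 0.3 0 0 0 -1; 0 0 0.3 0 0 0 -1; 0 0 0.3 0 0 0 -1; 0 0 0.3 0 0 0 -1; 0 0 0.3 0 0 0 -1; 0 0 0.3 0 0 0 -1; 0 0 0.3 0 0 0 -1"

```text
clock: 33.95
eef_pos: [630.2, 68.3, 137.0]
tcp_rot: [-3.138, -0.438, -0.016]
contact_force: [-4.4, -0.2, 5.5]
opening: -0.002
```

```bash
python3 chk.py c22
```

```text
[630.2  68.3 137. ] [-3.1381 -0.4383 -0.0162] -0.0018533855872249132 [-4.4 -0.2  5.5]
bar bottom tube [24.1  0.3 51.6]
0 [264.8 168.3] [328.4 182.1]
30 [264.2 171.4] [323.7 172.8]
60 [263.5 174.7] [318.7 163. ]
scene [271 126]
top [230 154]
```

View pics/c22.png

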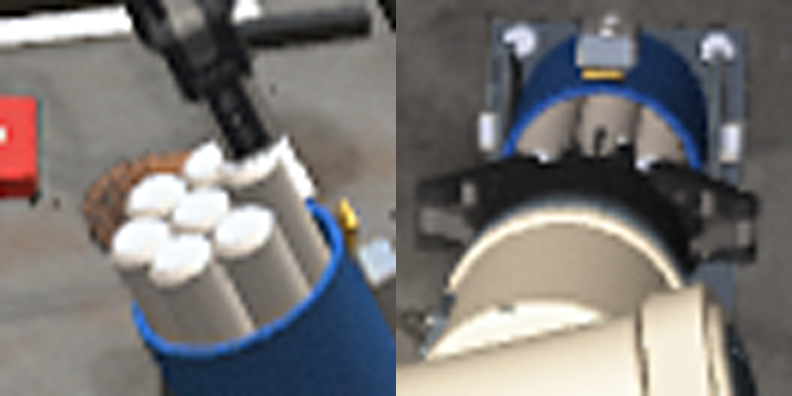

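Call:
jog_arm --increments "0 0 0.2 0 0 0 -1; 0 0 0.2 0 0 0 -1; 0 0 0.2 0 0 0 -1; 0 0 0.1 0 0 0 -1; 0 0 0.1 0 0 0 -1; 0 0 0.05 0 0 0 -1; 0 0 0.05 0 0 0 -1; 0 0 0 0 0 0 -1"

```text
clock: 34.85
eef_pos: [634.0, 68.2, 128.5]
tcp_rot: [-3.138, -0.438, -0.016]
contact_force: [-3.7, 0.7, 1.9]
opening: -0.001
```

Call:
jog_arm --increments "0 0 0.05 0 0 0 -1; 0 0 0.05 0 0 0 -1; 0 0 0.05 0 0 0 -1; 0 0 0.03 0 0 0 -1; 0 0 0.03 0 0 0 -1; 0 0 0 0 0 0 -1; 0 0 0 0 0 0 -1; 0 0 0 0 0 0 -1"

```text
clock: 35.65
eef_pos: [634.9, 68.2, 126.6]
tcp_rot: [-3.138, -0.438, -0.016]
contact_force: [-4.2, 0.2, 3.7]
opening: -0.001
```

Call:
jog_arm --increments "0 0 0.03 0 0 0 -1; 0 0 0.03 0 0 0 -1; 0 0 0.03 0 0 0 -1; 0 0 0.03 0 0 0 -1; 0 0 0.03 0 0 0 -1; 0 0 0 0 0 0 -1; 0 0 0 0 0 0 -1; 0 0 0 0 0 0 -1"

```text
clock: 36.45
eef_pos: [635.7, 68.3, 126.4]
tcp_rot: [-3.138, -0.439, -0.016]
contact_force: [-12.2, -0.2, 16.8]
opening: -0.001
```

```bash
python3 chk.py c23
```

```text
[635.7  68.3 126.4] [-3.138  -0.4391 -0.0163] -0.0014677947607677308 [-12.2  -0.2  16.8]
bar bottom tube [24.7  0.4 39.7]
0 [265.  166.9] [330.5 185.6]
30 [264.4 170. ] [325.8 176.4]
60 [263.8 173.2] [320.9 166.8]
scene [271 126]
top [230 154]
```

View pics/c23.png

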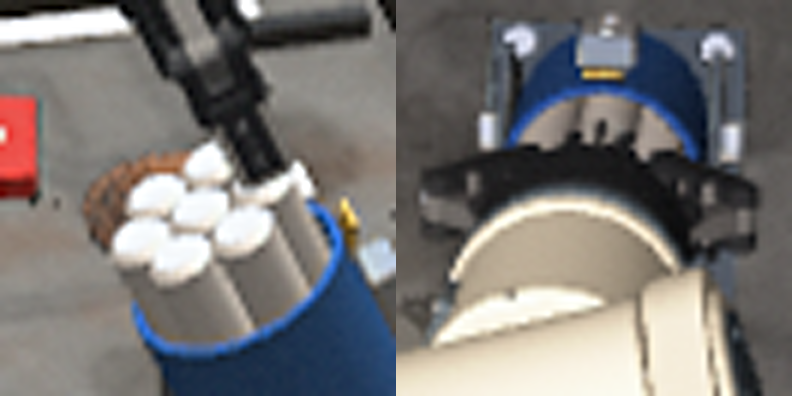

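Call:
jog_arm --increments "0 0 -1 0 0 0 -1; 0 0 -3 0 0 0 -1; 0 0 -4 0 0 0 -1; 0 0 -4 0 0 0 -1; -2 4 0 0 0 0 -1; -2 4 0 0 0 0 -1; -2 4 0 0 0 0 -1; -2 4 0 0 0 0 -1"

```text
clock: 37.35
eef_pos: [509.4, -91.3, 200.1]
tcp_rot: [-3.139, -0.44, -0.015]
contact_force: [0.3, 0.4, -0.4]
opening: -0.0
```

```bash
python3 chk.py c24
python3 - <<'E'
from h import *
C=cv2.imread('pics/c24_scene.png');cv2.imwrite('pics/c24big.png',cv2.resize(C[140:200,275:345],None,fx=9,fy=9,interpolation=cv2.INTER_CUBIC))
E
```

```text
[509.4 -91.3 200.1] [-3.139 -0.44  -0.015] -0.00015982358147014438 [ 0.3  0.4 -0.4]
bar bottom tube [ -56.4 -161.2  158.7]
0 [329.3 215.5] [292.9 209.1]
30 [330.2 220. ] [286.1 198.2]
60 [331.1 224.8] [279.  186.7]
scene [271 126]
top [230 154]
```

View pics/c24.png

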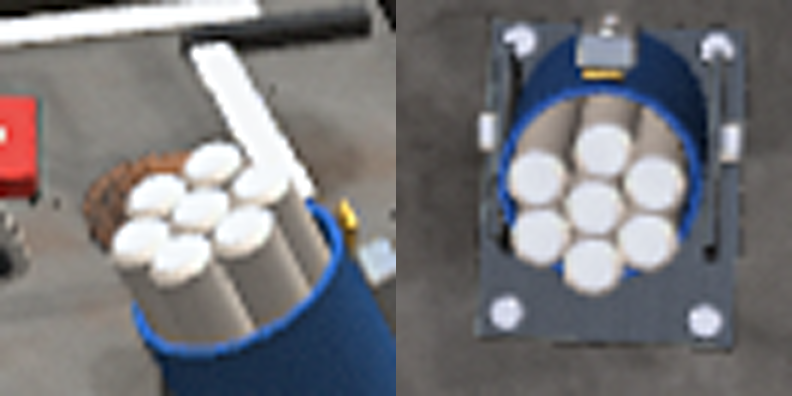

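View pics/c24big.png

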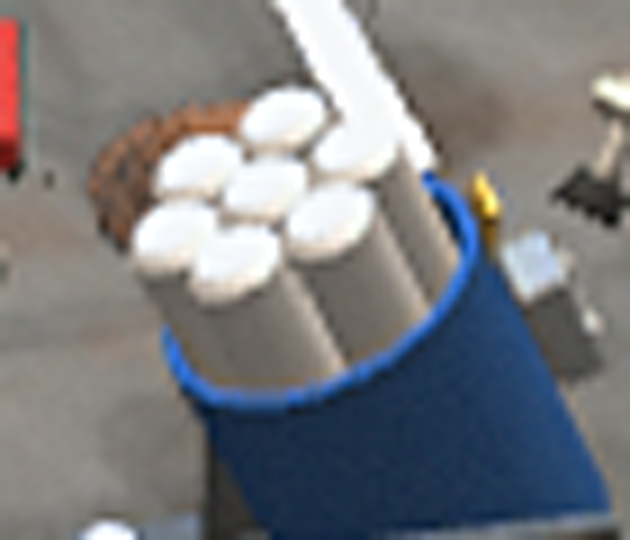

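Run:
```python
from h import *
s=lambda p:((p[0]+.5)/9-.5+275,(p[1]+.5)/9-.5+140)
t=lambda p:((p[0]-396+.5)/6-.5+230,(p[1]+.5)/6-.5+154)
D={'p1':((174,237),(593,265)),'p2':((265,187),(596,207)),'p3':((199,168),(539,237)),'p4':((236,260),(647,241)),'L':((283,119),(538,178)),'R':((330,219),(655,184)),'shoe':((356,150),(603,151))}
for k,(a,b) in D.items():
    P,e=tri(s(a),t(b)); print(k,RT.inv().apply(P+BIAS-O).round(1),e.round(1))
T0=cv2.imread('pics/top0.png').astype(int);T=cv2.imread('pics/c24_top.png').astype(int)
d=(abs(T-T0).sum(2)>90).astype(np.uint8);n,l,stt,ce=cv2.connectedComponentsWithStats(d)
print([ (stt[i].tolist()) for i in range(1,n) if stt[i,4]>30])
```

```text
p1 [-2.68e+01  1.00e-01  1.35e+02] 0.2
p2 [ -1.9  -0.6 136.3] 0.5
p3 [-15.3  21.8 135.4] 1.4
p4 [-15.4 -21.3 135.5] 0.6
L [  9.   22.7 136. ] 0.4
R [  8.7 -23.8 135.5] 1.0
shoe [ 21.3  -2.8 135.3] 0.9
[[248, 165, 31, 24, 352], [391, 217, 11, 10, 92], [205, 229, 219, 191, 14059], [411, 250, 11, 11, 94], [541, 366, 19, 26, 343]]
```

Run:
```python
from h import *
A=cv2.imread('pics/scene0.png').astype(int);B=cv2.imread('pics/c24_scene.png').astype(int)
d=abs(A-B).sum(2)>90
for n,(x0,y0,x1,y1) in dict(wood=(203,182,226,245),tape=(214,133,246,165),tin=(325,240,368,268)).items(): print(n,d[y0:y1,x0:x1].mean().round(3))
r.sign_off()
print(r.sense()['clock'])
```

```text
wood 0.0
tape 0.159
tin 0.0
the job is handed in; nothing more can be done
the job is handed in; nothing more can be done
```

View pics/c24_scene.png

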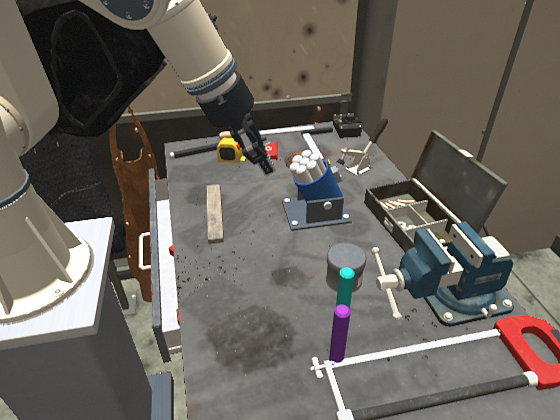

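All three loose bars are now in the tube with the four that were there, and I handed the job in at about 37.5 s of the 67 s allowed. I put two in the side places, where they slid home by themselves. The third went in at the shoe, and I pushed it down with the closed fingers until it stopped on the floor of the tube.

- **Bar ends:** triangulating all seven upper ends put them at tube z = 135.0 to 136.3 mm, against 135 mm for fully home. They stand one in the middle with six round it.
- **The push:** it took about 7 N most of the way. At the stop the force rose to about 20 N, a little over the 15 N you gave, at a fingertip height of about 134.7 mm.
- **Tin, wood strip and tape measure:** the tin and strip show no change between the first and last pictures. The tape measure's patch differed by 16%. In the last picture the gripper is in front of it and it looks to be in its old place. The arm never went near it.
- **Reported TCP is wrong:** it lies about 36.5 mm beyond the real fingertips. The first grasp closed on air above the bar and moved nothing. I measured the error by touching the table, with about 37 N at the fingertips, and allowed for it after that.

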